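# Scoop the caster balls out of the swarf tray with a wire scoop

## Robot

A 6-joint arm with a two-finger parallel gripper is mounted at the origin on the work surface. World frame = base frame: x ahead of the robot, y to its left, z up, the work surface at z = 0. Lengths are in m, angles in degrees, forces in N, time in s.
With the tool pointing down it reaches from about 0.3 to 0.75 m from the base axis. Payload 8.5 kg.
Tool frame: the origin (TCP) lies at the very end of the fingers, on their centre line; the grasp point (between the pads) lies 19 mm behind it (grip_depth is the distance from the TCP to the grasp point, in m); z points along the fingers, y is the direction in which the jaws open and shut (so a half turn about z gives the same grasp; the last joint's range is limited). The gripper opens to 85 mm and grips with 20 to 120 N. Pads are 22 mm wide; open, the fingers measure 114 mm over their backs; the gripper's body (76 mm by 85 mm) begins 54 mm behind the grasp point. The pads swing forward as they close: fully open they stand 13 mm farther back than shut.
Start: joints at [-12.336, 21.807, 74.336, -0, 83.858, -12.336], TCP at [0.55, 0, 0.231] pointing down, gripper open.
Joint ranges: [-178.18, 178.18], [-50.72, 133.34], [12.68, 142.11], [-81.47, 261.47], [9.98, 163.14], [-165.26, 165.26]. Speed limits (degrees/s): [136.94, 136.94, 180, 180, 180, 180].

## Interface

Orientations are given as a 3x3 rotation matrix whose columns are the frame's x, y, z axes.
In Python, from rig import observe, get_image, close_job, silhouettes, grip_depth gives the robot as it stands. The module is installed in compiled form; this text tells all that it offers.
- The arm moves only by the shell command python3 -m crank 'ROWS' [FORCE]. ROWS is a JSON object of lists of equal length, an entry for each row: "slide": the shift along the tool's x, y, z in m, a list of three; "roll": the turn about the tool's z in rad; "grip": the finger opening in m, from 0 to 0.0854. A call has exactly 8 rows; each row is the pose to reach, as a shift and turn from the pose commanded when the call began, along the tool's axes at that moment; what a row does not reach only later rows make up. A row lasts 1/10 s, in which the tool goes at most 50 mm and 8.59 degrees, less where a joint would pass 70% of its speed; a pose out of reach is approached as far as the arm can. A call with a gripper value outside its range is refused whole. The fingers move at their own pace and stop on an object; FORCE is the grip in N (left out, the last holds). Time passes only in rows, so rows that repeat a pose let the fingers close, or fill a call up. It gives the time, the measured TCP pose, the force and the opening at its end, in the units of the state.
- observe(): the state, without advancing time (a new reading comes with each control period).
- get_image(name): name is "scene" or "side" or "wrist"; returns a dict with "frame" (480x640x3 uint8, red, green, blue), "fx", "fy", "cx", "cy" (pixels), "xyz" and "rotation" of the camera in the world. Camera axes: x right, y down, z forward; pixel columns grow to the right and rows downward; lengths in m; the calibration is good to about 2 mm. A picture is of the moment at which its call begins. There is no depth.
- close_job(): hands the job in, once; it reports no verdict.
Trained networks look in a picture, given as the dict that the camera call returned (one of the last four; its "shot" number tells which), for a name from the list of things; names that differ only in an ending like _2 or _b are one class to them, and where a whole thing is asked for, a point or a joint stands for the part that bears it (a point fixed in the world has none). Each returns a list of dicts, best first, with "confidence" (0 to 1); they miss things now and then, are a little off and sometimes report something else, mostly with a low value. They report only what shows in the picture. A call takes as long as a camera call.
- silhouettes(target, picture): "pixels" (480x640 bool, what is visible of it) and "box" ([centre column, centre row, width, height] in pixels, round what is visible of it).
The state is a dict: "time_s": time; "q": joint angles; "qvel": joint speeds; "joint_efforts": joint torques, N m; "position": TCP position; "tool_rot": TCP orientation; "ft_force": force on the tool from outside, world axes, zero at the start; "wrist_torque": the same for the moment, N m; "grip_width": finger opening in m.
Only numpy, scipy, OpenCV 4.12 (cv2) and the standard library are available. Lean on these libraries where they do the work, as an engineer would, in place of code of your own. Each camera call takes 0.05 s, during which the arm holds its last target.

## Task

Press the blue lid of the white parts box down at its yellow spot until its catch lets go and it springs open. Then take the wire scoop by its handle, scoop the three orange balls out of the tray in one scoopful, letting all the small metal slugs drop through the wires and stay in the tray, and tip the balls into the box; no finger may touch a ball. Finally stand the scoop upright on the middle of its black mat, leaving the lid open and everything else on the bench where it is, neither shifted nor bumped.

Things in the scene. Friction and masses are not known exactly. Their poses are not given: they have to be found in the camera images.
- tray: Fixed dark steel tray, open on top: outside 245 (x) x 98 (y) x 40 mm, walls and floor 5 mm. Origin: centre of the underside, z up. A bar across it, face at x = 98 mm, from 13 mm above the floor up to the rim, stops balls; slugs pass under it into a 19 mm deep pocket. Balls and slugs start beyond x = -13 mm; the -x end (x = -117 to -15) is bare: set the scoop down there and push it to the bar.
- ball0: Slippery orange plastic ball, origin at its centre, 30 mm in diameter, 30 g, that rolls freely on the tray floor at the start.
- ball1: Slippery orange plastic ball, origin at its centre, 30 mm in diameter, 30 g, that rolls freely on the tray floor at the start.
- ball2: Slippery orange plastic ball, origin at its centre, 30 mm in diameter, 30 g, that rolls freely on the tray floor at the start.
- slug0: Small metal slug (undersized offcut), a cylinder 10 mm in diameter and 9 mm high, 10 g, loose in the tray. Origin at the centre of its underside as it stands at the start. It fits through the 17 mm gaps of the scoop.
- slug1: Small metal slug (undersized offcut), a cylinder 10 mm in diameter and 9 mm high, 10 g, loose in the tray. Origin at the centre of its underside as it stands at the start. It fits through the 17 mm gaps of the scoop.
- slug2: Small metal slug (undersized offcut), a cylinder 10 mm in diameter and 9 mm high, 10 g, loose in the tray. Origin at the centre of its underside as it stands at the start. It fits through the 17 mm gaps of the scoop.
- slug3: Small metal slug (undersized offcut), a cylinder 10 mm in diameter and 9 mm high, 10 g, loose in the tray. Origin at the centre of its underside as it stands at the start. It fits through the 17 mm gaps of the scoop.
- slug4: Small metal slug (undersized offcut), a cylinder 10 mm in diameter and 9 mm high, 10 g, loose in the tray. Origin at the centre of its underside as it stands at the start. It fits through the 17 mm gaps of the scoop.
- scoop: Loose steel wire scoop, about 160 g. Origin: centre of its underside; x to its open nose, z up. Floor: four 5 mm thick wires along x at y = -33, -11, 11, 33 mm, x = -47.5 to 47.5 mm, gaps 17 mm. Rear (x = -45) closed by upright wires. Side rails 28 mm high, rising to 40 mm at the nose; 78 mm wide over all. Roof plate 40 to 45 mm high over x = -47 to -3 mm. Starts upright on the mat.
- scoop_grip (a point): On the axis of the scoop's blue handle, an upright square post 22 x 22 mm at scoop x = -20 mm, y = 0, from 45 to 116 mm above the underside. This point is 96 mm above the underside, 20 mm below the top of the handle; axes as scoop. Can be gripped from above on either pair of faces.
- scoop_nose (a point): Front tip of the scoop's floor, mid-width, 2.5 mm above the underside; axes as scoop. The nose has no lip: balls slide in over it and rest on two wires; tilt it nose up to keep them in, nose down to let them roll out.
- mat: Fixed black rubber mat, 180 (x) x 160 (y) x 3 mm, where the scoop stands. Origin at the centre of its underside. It lies left or right of the tray, the box on the other side.
- box: Fixed white parts box, outside 130 x 130 x 70 mm high, walls and floor 5 mm thick. Origin at the centre of its underside, z up; the lid is hinged on its +x side and the yellow spot is at its -x side.
- lid_pad (a point): Middle of the 22 mm yellow spot on top of the blue lid, 103 mm from the hinge axis, 21 mm from the box's -x outer face. Shut, the lid lies between the box walls, flush with the rim (70 mm). Pressed about 5 mm down there with 2 to 5 N the catch lets go; it stops about 8 mm down. When released a spring swings it up within 2 s and it stays open.
- lid (a joint): Angle of the blue lid (117 x 117 x 6 mm, hinge axis along the box's y at x = +59 mm, 67 mm above the box's underside): about 0 shut and caught, negative when pressed in (to -0.075), 1.75 rad fully open, standing upright and leaning slightly outward over the box's +x side, about 183 mm high.
- camstand: Fixed camera on an aluminium post, 0.31 m high, on a 50 mm square foot; head 45 mm wide with a lens of 26 mm diameter reaching 45 mm towards -x from its axis. Origin under its foot. It stands beside the far half of the tray, left or right, the stop button on the other side. Do not bump it.
- estop: Fixed yellow box 50 x 50 x 45 mm with a red stop button on top, 72 mm high in all. Origin at the centre of its underside. Do not bump it.
- heatsink: Loose finned aluminium heat sink, 60 x 45 x 26 mm. Bystander.
- clamp: Loose orange spring clamp, 70 x 22 x 30 mm. Bystander.
- jar: Loose amber jar, 48 mm in diameter, 70 mm high. Bystander.
- tape: Loose roll of yellow tape, 84 mm in diameter, 22 mm high. Bystander.
- driver: Loose screwdriver with a red handle, lying. Bystander.

How it is judged (in metres and radians):
On the way, in this order (a step that is already met when the one before it is completed fails the run):
1. the lid has sprung open (past 1.2 rad) (value of joint lid above 1.2 rad), for 0.2 s.
2. all three balls lie in the scoop together, raised at least 80 mm, with all slugs left in the tray (x of ball0 in the frame of scoop between -0.05 and 0.05 m and y of ball0 in the frame of scoop between -0.045 and 0.045 m and z of ball0 in the frame of scoop between 0.005 and 0.045 m and x of ball1 in the frame of scoop between -0.05 and 0.05 m and y of ball1 in the frame of scoop between -0.045 and 0.045 m and z of ball1 in the frame of scoop between 0.005 and 0.045 m and x of ball2 in the frame of scoop between -0.05 and 0.05 m and y of ball2 in the frame of scoop between -0.045 and 0.045 m and z of ball2 in the frame of scoop between 0.005 and 0.045 m and height (world z) of scoop above 0.08 m and x of slug0 in the frame of tray between -0.122 and 0.122 m and y of slug0 in the frame of tray between -0.048 and 0.048 m and z of slug0 in the frame of tray between 0 and 0.03 m and x of slug1 in the frame of tray between -0.122 and 0.122 m and y of slug1 in the frame of tray between -0.048 and 0.048 m and z of slug1 in the frame of tray between 0 and 0.03 m and x of slug2 in the frame of tray between -0.122 and 0.122 m and y of slug2 in the frame of tray between -0.048 and 0.048 m and z of slug2 in the frame of tray between 0 and 0.03 m and x of slug3 in the frame of tray between -0.122 and 0.122 m and y of slug3 in the frame of tray between -0.048 and 0.048 m and z of slug3 in the frame of tray between 0 and 0.03 m and x of slug4 in the frame of tray between -0.122 and 0.122 m and y of slug4 in the frame of tray between -0.048 and 0.048 m and z of slug4 in the frame of tray between 0 and 0.03 m), for 0.2 s.
3. all three balls are in the box (x of ball0 in the frame of box between -0.062 and 0.062 m and y of ball0 in the frame of box between -0.062 and 0.062 m and z of ball0 in the frame of box between 0 and 0.06 m and x of ball1 in the frame of box between -0.062 and 0.062 m and y of ball1 in the frame of box between -0.062 and 0.062 m and z of ball1 in the frame of box between 0 and 0.06 m and x of ball2 in the frame of box between -0.062 and 0.062 m and y of ball2 in the frame of box between -0.062 and 0.062 m and z of ball2 in the frame of box between 0 and 0.06 m), for 0.2 s.
At the end, for the whole second after the job is handed in: The three balls lie inside the box and all five slugs inside the tray, the lid is open past 1.2 rad, and the scoop stands at rest and upright (within 0.12 rad) on its mat, its origin within 55 mm of the mat's centre (all of step 3 and x of slug0 in the frame of tray between -0.122 and 0.122 m and y of slug0 in the frame of tray between -0.048 and 0.048 m and z of slug0 in the frame of tray between 0 and 0.03 m and x of slug1 in the frame of tray between -0.122 and 0.122 m and y of slug1 in the frame of tray between -0.048 and 0.048 m and z of slug1 in the frame of tray between 0 and 0.03 m and x of slug2 in the frame of tray between -0.122 and 0.122 m and y of slug2 in the frame of tray between -0.048 and 0.048 m and z of slug2 in the frame of tray between 0 and 0.03 m and x of slug3 in the frame of tray between -0.122 and 0.122 m and y of slug3 in the frame of tray between -0.048 and 0.048 m and z of slug3 in the frame of tray between 0 and 0.03 m and x of slug4 in the frame of tray between -0.122 and 0.122 m and y of slug4 in the frame of tray between -0.048 and 0.048 m and z of slug4 in the frame of tray between 0 and 0.03 m and value of joint lid above 1.2 rad and horizontal distance between scoop and mat below 0.055 m and angle between scoop's own z axis and vertical below 0.12 rad and height (world z) of scoop below 0.012 m and linear speed of scoop below 0.02 m/s); the robot touches nothing.
It fails at once if a finger touches a ball (contact force between the fingers and ball0 above 0.5 N or contact force between the fingers and ball1 above 0.5 N or contact force between the fingers and ball2 above 0.5 N).
It fails at once if a bystander is shifted by more than 20 mm (distance of any of heatsink, clamp, jar, tape, driver from where it was at the start of the episode above 0.02 m).
It fails at once if the camera stand or the stop button is bumped (over 5 N) (contact force between any of camstand, estop and anything else above 5 N).
It also fails if it takes over 72 s, if anything falls off the work surface, if the arm or the gripper's body presses on something with over 40 N, if the wrist force passes 120 N, or if a joint passes its speed limit or range.

## Working session

There is one attempt and no reset: what is moved stays moved. The work goes in short steps, Python scripts to look and compute and a shell command to move; the robot and the scene stay as the last step left them, time stands still between calls to the robot, and variables do not carry over. Pictures are saved under pics/ and viewed, and the job is handed in when it is done.

I'll start by looking at the scene through all three cameras.

```bash
mkdir -p pics
python3 - <<'E'
from rig import *
import cv2, numpy as np
print(grip_depth)
s=observe()
print({k:np.round(v,4).tolist() for k,v in s.items()})
for n in ["scene","side","wrist"]:
    p=get_image(n)
    print(n,p["fx"],p["fy"],p["cx"],p["cy"],np.round(p["xyz"],4).tolist(),np.round(p["rotation"],4).tolist(),p["shot"])
    cv2.imwrite(f"pics/{n}0.png",p["frame"][:,:,::-1])
E
```

```text
0.0187
{'time_s': 0.0, 'q': [-12.3345, 21.8415, 74.385, -0.0005, 83.8586, -12.3356], 'qvel': [0.0161, 0.0289, 0.0274, 0.1459, 0.0087, -0.0675], 'joint_efforts': [-0.001, -44.8467, -23.1286, -0.0003, 0.0047, 0.0], 'position': [0.5497, 0.0001, 0.2307], 'tool_rot': [[-0.0, 1.0, -0.0015], [1.0, 0.0, 0.0003], [0.0003, -0.0015, -1.0]], 'ft_force': [-0.2702, -0.1739, 0.6306], 'wrist_torque': [-0.0148, 0.0099, -0.0137], 'grip_width': 0.085}
scene 593.7877571770276 593.7877571770276 320.7305256775074 242.21649898707048 [1.089, 0.2411, 1.0823] [[-0.4925, 0.7551, -0.4327], [0.8702, 0.4335, -0.2339], [0.0109, -0.4918, -0.8707]] 1
side 457.6965230367395 457.6965230367395 316.44497494576086 239.00768000477444 [0.3534, 0.5806, 0.5396] [[-0.9365, -0.2055, 0.2841], [-0.3506, 0.5302, -0.772], [0.008, -0.8226, -0.5686]] 2
wrist 432.8213611706278 432.8213611706278 323.798920873796 233.6718659498248 [0.5513, 0.0838, 0.3736] [[1.0, 0.0014, -0.0008], [0.0011, -0.9454, -0.3259], [-0.0012, 0.3259, -0.9454]] 3
```

View pics/scene0.png

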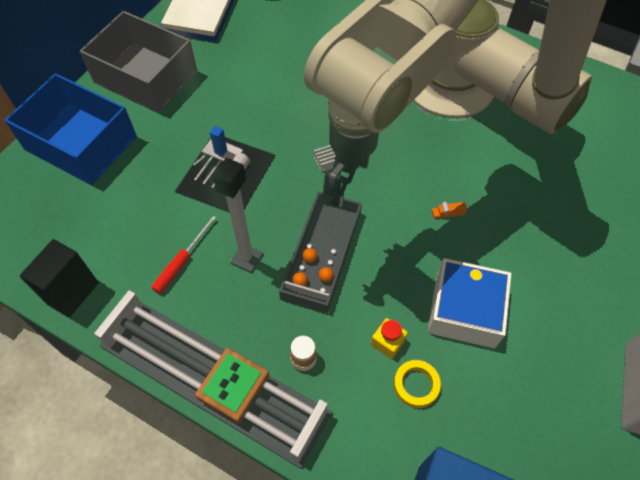

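View pics/side0.png

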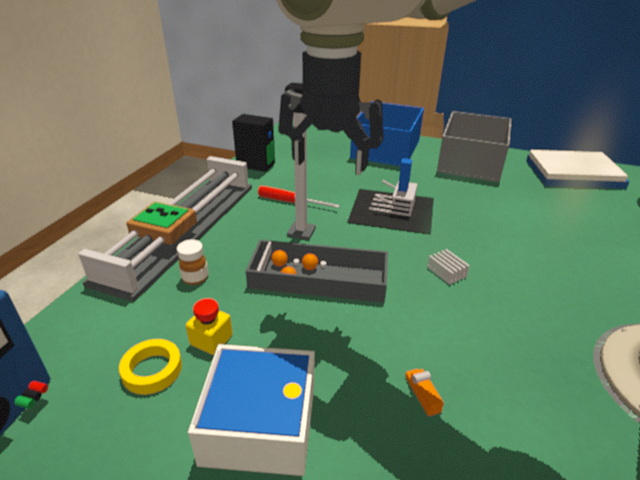

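View pics/wrist0.png

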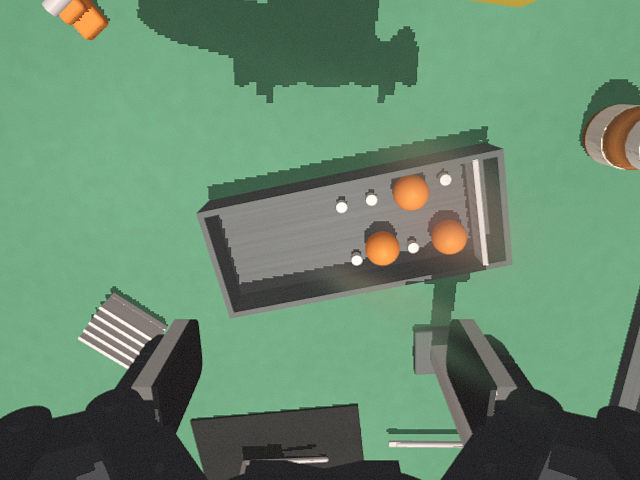

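The box is on the +y side, the mat with the scoop on the −y side, and the camera post stands right of the tray's far half. In the wrist view the three balls are at about (382,248), (411,192) and (449,237). Next I'll get silhouettes and fit poses.

```bash
cat > h.py <<'E'
from rig import *
import cv2, numpy as np
from scipy.optimize import minimize
def boxpts(c,s):
    c=np.array(c,float);s=np.array(s,float)/2
    return np.array([c+s*np.array([i,j,k]) for i in(-1,1) for j in(-1,1) for k in(-1,1)])
def Rz(a): return np.array([[np.cos(a),-np.sin(a),0],[np.sin(a),np.cos(a),0],[0,0,1]])
def proj(p,X):
    c=(np.atleast_2d(X)-p["xyz"])@np.array(p["rotation"])
    return np.c_[p["fx"]*c[:,0]/c[:,2]+p["cx"],p["fy"]*c[:,1]/c[:,2]+p["cy"]]
def ray(p,u,v,z):
    d=np.array(p["rotation"])@np.array([(u-p["cx"])/p["fx"],(v-p["cy"])/p["fy"],1])
    o=np.array(p["xyz"]); t=(z-o[2])/d[2]; return o+t*d
def mask(p,parts,pose,z0=0,S=4):
    m=np.zeros((480,640),np.uint8)
    for P in parts:
        W=P@Rz(pose[2]).T+np.array([pose[0],pose[1],z0])
        h=cv2.convexHull(proj(p,W).astype(np.float32))
        cv2.fillConvexPoly(m,np.round(h*16).astype(np.int32),1,shift=4)
    return m>0
def fit(views,parts,x0,z0=0,yaw=True):
    # views: list of (picture, mask, ignore)
    def f(x):
        q=[x[0]/100+x0[0],x[1]/100+x0[1],(x[2]/5 if yaw else 0)+x0[2]]
        e=0
        for p,m,ig in views:
            a=mask(p,parts,q,z0)&~ig; b=m&~ig
            e+=1-(a&b).sum()/max(1,(a|b).sum())
        return e
    best=None
    for s in (1,.3):
        r=minimize(f,np.zeros(3) if best is None else best.x,method="Nelder-Mead",options=dict(initial_simplex=(np.zeros(3) if best is None else best.x)+s*np.array([[0,0,0],[1,0,0],[0,1,0],[0,0,1]]),xatol=.005,fatol=1e-4))
        best=r
    x=best.x
    return [x[0]/100+x0[0],x[1]/100+x0[1],(x[2]/5 if yaw else 0)+x0[2]],best.fun
E
python3 - <<'E'
from h import *
import pickle
names="tray ball0 slug0 scoop scoop_grip mat box lid_pad lid camstand estop heatsink clamp jar tape driver".split()
D={}
for n in ["scene","side","wrist"]:
    p=get_image(n); S={}
    for k in names:
        r=silhouettes(k,p); S[k]=r
        print(n,k,[(round(float(d["confidence"]),2),np.round(d["box"]).astype(int).tolist(),int(d["pixels"].sum())) for d in r[:6]])
    D[n]=(p,S)
pickle.dump(D,open("d0.pkl","wb"))
E
```

```text
scene tray [(0.67, [319, 254, 81, 120], 5039)]
scene ball0 [(0.62, [326, 277, 18, 16], 147), (0.57, [300, 279, 12, 12], 119), (0.56, [304, 354, 25, 38], 737), (0.55, [310, 257, 9, 16], 155)]
scene slug0 [(0.36, [473, 297, 72, 69], 3579)]
scene scoop [(0.7, [217, 156, 49, 61], 989), (0.44, [304, 354, 29, 36], 778)]
scene scoop_grip [(0.59, [218, 154, 47, 52], 711)]
scene mat [(0.58, [226, 174, 98, 74], 2732)]
scene box [(0.7, [327, 277, 19, 17], 185)]
scene lid_pad [(0.69, [471, 296, 67, 65], 3606)]
scene lid [(0.62, [473, 296, 71, 67], 3603), (0.47, [418, 384, 48, 49], 1232)]
scene camstand [(0.62, [238, 213, 53, 121], 2380), (0.21, [474, 298, 71, 62], 3541)]
scene estop [(0.81, [389, 339, 34, 40], 942), (0.22, [309, 254, 9, 18], 160)]
scene heatsink [(0.94, [323, 157, 21, 24], 412)]
scene clamp [(0.58, [450, 211, 33, 16], 392), (0.2, [325, 159, 18, 24], 396)]
scene jar [(0.73, [304, 354, 28, 39], 761)]
scene tape []
scene driver [(0.88, [178, 261, 54, 69], 662), (0.72, [473, 296, 70, 66], 3601)]
side tray [(0.57, [315, 273, 145, 61], 6380)]
side ball0 [(0.75, [311, 262, 17, 19], 199
[... 1231 characters left out ...]
341, 206, 15, 14], 132), (0.63, [370, 198, 14, 13], 119), (0.42, [411, 246, 14, 8], 81)]
wrist scoop [(0.63, [286, 466, 89, 22], 337)]
wrist scoop_grip [(0.8, [286, 464, 89, 21], 272)]
wrist mat [(0.72, [276, 438, 175, 73], 9130)]
wrist box []
wrist lid_pad [(0.41, [123, 332, 88, 75], 3526)]
wrist lid []
wrist camstand [(0.78, [443, 388, 60, 123], 2626)]
wrist estop [(0.64, [502, 2, 60, 5], 208)]
wrist heatsink [(0.85, [121, 333, 88, 74], 3583), (0.35, [284, 464, 89, 21], 297), (0.23, [358, 260, 9, 12], 103)]
wrist clamp []
wrist jar [(0.63, [612, 137, 56, 66], 3265)]
wrist tape []
wrist driver [(0.74, [124, 332, 89, 76], 3473), (0.72, [426, 443, 72, 6], 440), (0.53, [356, 260, 8, 13], 116)]
```

```bash
cat > m1.py <<'E'
from h import *
import pickle
D=pickle.load(open("d0.pkl","rb"))
Z=np.zeros((480,640),bool)
def V(n,k,i=0,ig=None): return (D[n][0],D[n][1][k][i]["pixels"],Z if ig is None else ig)
tray=[boxpts((0,0,.0200),(.245,.098,.040))]
igs=Z.copy(); igs[:200,:]=0
g=Z.copy(); g[165:210,315:350]=1  # gripper in scene
for vs in (["wrist"],["side"],["scene"],["wrist","side"]):
    print("tray",vs,fit([V(n,"tray",0,g if n=="scene" else None) for n in vs],tray,[.55,.05,.17]))
lid=[boxpts((0.0005,0,.067),(.117,.117,.006))]
for vs in (["side"],["scene"],["scene","side"]):
    print("lid",vs,fit([V(n,"lid") for n in vs],[lid[0][[1,3,5,7]]],[.55,.3,0]))
mat=[boxpts((0,0,.0015),(.18,.16,.003))]
E
python3 m1.py
```

```text
tray ['wrist'] ([np.float64(0.5780421224830393), np.float64(-0.03577022838375342), np.float64(0.2123007232407847)], np.float64(0.10641391566589475))
tray ['side'] ([np.float64(0.5757718019593967), np.float64(-0.03532923032133804), np.float64(0.20575779326653712)], np.float64(0.1103207810320781))
tray ['scene'] ([np.float64(0.5745160789009863), np.float64(-0.034748945892141433), np.float64(0.21422101948998673)], np.float64(0.130594953030024))
tray ['wrist', 'side'] ([np.float64(0.5773147241514631), np.float64(-0.035557608320233774), np.float64(0.21086942628103966)], np.float64(0.22227579373301187))
lid ['side'] ([np.float64(0.542356719349079), np.float64(0.27155124938510516), np.float64(0.28176233170583753)], np.float64(0.018924677277854407))
lid ['scene'] ([np.float64(0.5439141398376366), np.float64(0.271302017643053), np.float64(0.28095990870149706)], np.float64(0.024918743228602436))
lid ['scene', 'side'] ([np.float64(0.5430782450824791), np.float64(0.2714320085977129), np.float64(0.27790133100278647)], np.float64(0.051438651291088267))
```

Run:
```python
import cv2,numpy as np
a=cv2.imread("pics/scene0.png"); b=cv2.imread("pics/side0.png")
w=cv2.resize(a[110:210,165:285],None,fx=5,fy=5,interpolation=cv2.INTER_CUBIC)
cv2.imwrite("pics/c1.png",w)
w=cv2.resize(b[140:240,340:440],None,fx=5,fy=5,interpolation=cv2.INTER_CUBIC)
cv2.imwrite("pics/c2.png",w)
```

```text
(no output)
```

View pics/c1.png

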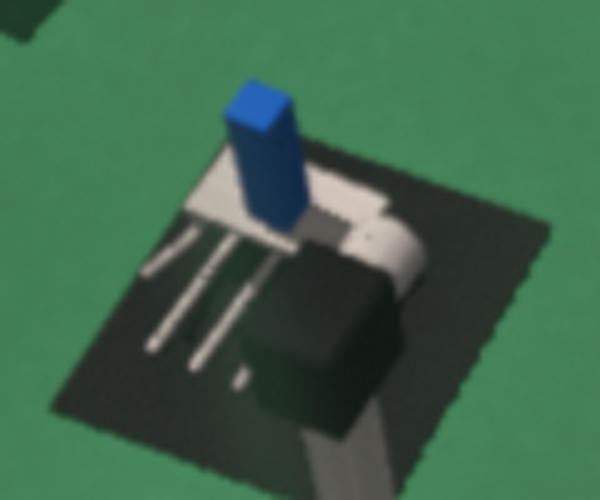

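View pics/c2.png

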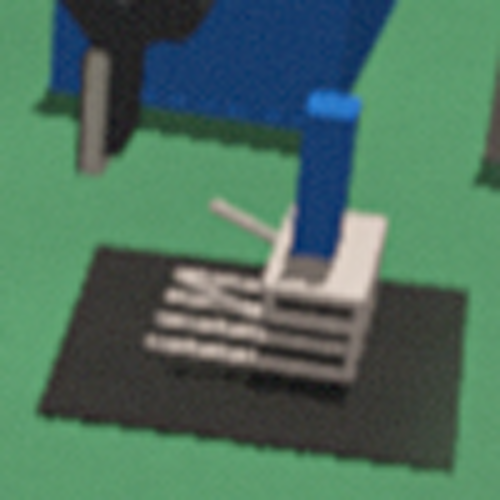

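```bash
cat > m2.py <<'E'
from h import *
import pickle
D=pickle.load(open("d0.pkl","rb"))
def cen(n,f,roi,z):
    p=D[n][0]; im=p["frame"].astype(int); m=f(im[...,0],im[...,1],im[...,2])
    r=np.zeros_like(m); r[roi[1]:roi[3],roi[0]:roi[2]]=1; m&=r
    v,u=np.nonzero(m); print(n,len(u),u.mean().round(1),v.mean().round(1),ray(p,u.mean(),v.mean(),z).round(4))
Y=lambda r,g,b:(r>150)&(g>120)&(b<80)
cen("scene",Y,(460,262,495,290),.07); cen("side",Y,(270,370,310,405),.07)
# handle top blue bright
Bt=lambda r,g,b:(b>150)&(r<80)
for z in (.119,):
    cen("scene",Bt,(205,120,232,145),z); cen("side",Bt,(395,150,415,170),z)
# balls: silhouettes centroids at z=.02
O=lambda r,g,b:(r>150)&(g<140)&(g>40)&(b<80)
for n,rois in (("scene",[(300,245,319,266),(317,264,336,286),(290,270,308,288)]),("wrist",[(362,228,402,268),(390,170,432,214),(430,216,470,256)])):
    for r in rois: cen(n,O,r,.020)
for n in ("scene","side","wrist"):
    p=D[n][0]
    for k in ("camstand","estop"):
        b=D[n][1][k][0]["box"]; print(n,k,ray(p,b[0],b[1]+b[3]/2,0).round(3))
mat=[boxpts((0,0,.003),(.18,.16,0.0001))]
def V(n,k,i=0):
    p,S=D[n]; m=S[k][i]["pixels"]; ig=np.zeros((480,640),bool)
    for k2 in ("scoop","camstand"): 
        if S[k2]: ig|=cv2.dilate(S[k2][0]["pixels"].astype(np.uint8),np.ones((7,7)))>0
    im=p["frame"].astype(int); 
    return (p,m,ig)
for vs in (["side"],["scene"],["scene","side"]):
    print("mat",vs,fit([V(n,"mat") for n in vs],mat,[.45,-.22,0.2]))
E
python3 m2.py
python3 - <<'E'
import sys; sys.path.insert(0,'.')
from h import *
import pickle
D=pickle.load(open("d0.pkl","rb"))
p=D["wrist"][0]; im=p["frame"][:,:,::-1].copy()
w=cv2.resize(im[130:330,180:530],None,fx=2.2,fy=2.2,interpolation=cv2.INTER_CUBIC); cv2.imwrite("pics/c3.png",w)
E
```

```text
scene 78 475.6 274.3 [0.5001 0.2596 0.07  ]
side 181 291.9 390.2 [0.5022 0.2578 0.07  ]
scene 69 215.8 130.6 [ 0.4869 -0.3383  0.119 ]
side 51 406.3 160.5 [ 0.4872 -0.3392  0.119 ]
scene 118 308.9 253.5 [ 0.596  -0.0523  0.02  ]
scene 125 325.0 272.7 [ 0.6176 -0.0025  0.02  ]
scene 125 298.9 277.9 [ 0.6536 -0.0418  0.02  ]
wrist 381 380.7 243.7 [ 0.6012 -0.0475  0.02  ]
wrist 389 407.9 186.1 [0.6217 0.0036 0.02  ]
wrist 338 443.1 231.1 [ 0.6546 -0.0359  0.02  ]
scene camstand [ 0.698 -0.159  0.   ]
scene estop [0.707 0.187 0.   ]
side camstand [ 0.651 -0.13   0.   ]
side estop [0.667 0.193 0.   ]
wrist camstand [ 0.683 -0.296  0.   ]
wrist estop [ 0.689  0.142 -0.   ]
mat ['side'] ([np.float64(0.5034220163983538), np.float64(-0.3194503823787037), np.float64(0.11135556837776524)], np.float64(0.0508881421027364))
mat ['scene'] ([np.float64(0.5061244849289904), np.float64(-0.3201176223764972), np.float64(1.842807935257693)], np.float64(0.2959036144578313))
mat ['scene', 'side'] ([np.float64(0.504006929933119), np.float64(-0.32044622911281745), np.float64(0.10268313156215748)], np.float64(0.1017065567707508))
```

View pics/c3.png

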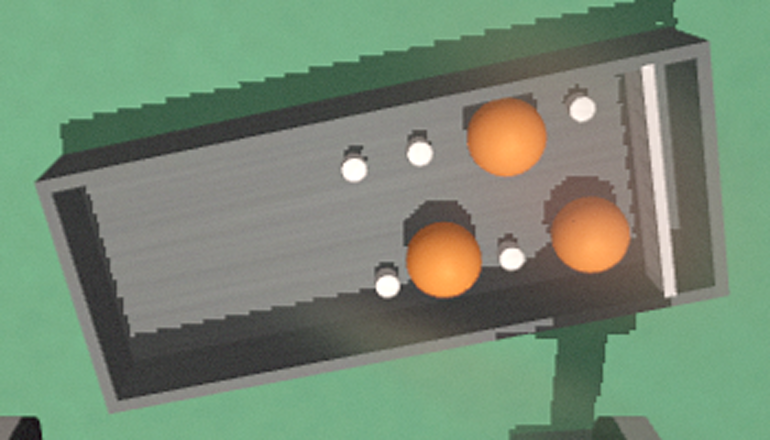

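The crop shows the tray rim corners at crop px (38,182), (112,410), (728,292) and (708,42), with the bar at the far end. I'll check these against the tray's known size.

Run:
```python
from h import *
import pickle
D=pickle.load(open("d0.pkl","rb"))
p=D["wrist"][0]
c=[ray(p,180+u/2.2,130+v/2.2,.040)[:2] for u,v in ((38,182),(112,410),(728,292),(708,42))]
c=np.array(c);print(c.round(4)); print(c.mean(0).round(4))
for i in range(4):
    d=c[(i+1)%4]-c[i]; print(np.linalg.norm(d).round(4),np.degrees(np.arctan2(d[1],d[0])).round(1))
```

```text
[[ 0.4499 -0.0138]
 [ 0.4704 -0.108 ]
 [ 0.708  -0.057 ]
 [ 0.6876  0.0371]]
[ 0.579  -0.0354]
0.0965 -77.7
0.243 12.1
0.0963 102.2
0.2431 -167.9
```

```bash
python3 -m crank '{"slide":[[0.035,-0.007,0],[0.075,-0.014,0],[0.115,-0.022,0.01],[0.155,-0.029,0.03],[0.195,-0.037,0.05],[0.23,-0.044,0.075],[0.259,-0.049,0.1],[0.259,-0.049,0.12]],"roll":[0,0,0,0,0,0,0,0],"grip":[0,0,0,0,0,0,0,0]}' 40
python3 - <<'E'
from h import *
p=get_image("wrist"); cv2.imwrite("pics/w1.png",p["frame"][:,:,::-1])
s=observe(); print(s["time_s"],s["position"].round(4) if hasattr(s["position"],'round') else s["position"],s["ft_force"],s["grip_width"])
E
```

```text
time_s: 3.5
position: [0.4997, 0.262, 0.11]
tool_rot: [[-0.004, 1.0, -0.001], [1.0, 0.004, 0.0], [0.0, -0.001, -1.0]]
ft_force: [0.1, -1.2, -0.4]
grip_width: -0.0001
3.55 [0.4988 0.2602 0.107 ] [-1.72366227 -0.37990537 -2.28327851] 0.00033460614963858867
```

View pics/w1.png

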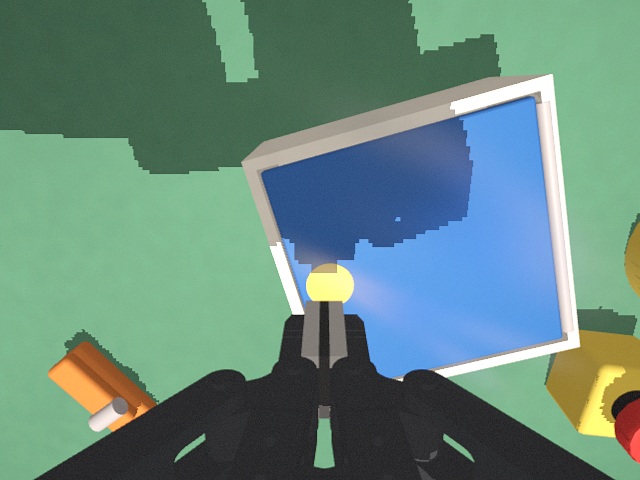

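The wrist view shows the yellow spot centred near (330,285), just ahead of the closed fingertips.

Run:
```python
from h import *
p=get_image("wrist")
im=p["frame"].astype(int); m=(im[...,0]>180)&(im[...,1]>150)&(im[...,2]<140); m[:255]=0;m[305:]=0;m[:,:290]=0;m[:,370:]=0
v,u=np.nonzero(m); print(len(u),u.min(),u.max(),v.min(),v.max())
print(ray(p,(u.min()+u.max())/2,(v.min()+v.max())/2,.07), proj(p,np.array([[.5012,.2588,.07]])))
s=observe(); print(s["time_s"],s["position"],s["ft_force"])
```

```text
390 309 347 262 303
[0.50200101 0.25826551 0.07      ] [[326.25492099 281.42759583]]
3.6 [0.4994771  0.25935941 0.10892698] [-0.02380164  0.30317889  0.00982966]
```

```bash
python3 -m crank '{"slide":[[-0.001,0.002,0.03],[-0.001,0.002,0.04],[-0.001,0.002,0.046],[-0.001,0.002,0.048],[-0.001,0.002,0.048],[-0.006,-0.018,0.02],[-0.015,-0.05,-0.01],[-0.025,-0.085,-0.04]],"roll":[0,0,0,0,0,0,0,0],"grip":[0,0,0,0,0,0,0,0]}'
python3 - <<'E'
from h import *
p=get_image("side"); cv2.imwrite("pics/s1.png",p["frame"][:,:,::-1])
s=observe(); print(s["time_s"],s["position"],s["ft_force"])
E
```

```text
time_s: 4.4
position: [0.4156, 0.2339, 0.1528]
tool_rot: [[0.0, 1.0, 0.002], [1.0, -0.0, 0.001], [0.001, 0.002, -1.0]]
ft_force: [0.6, 0.3, 1.4]
grip_width: 0.0005
4.45 [0.41183989 0.23353838 0.15700268] [-1.21270606  2.50697182  4.89416071]
```

View pics/s1.png

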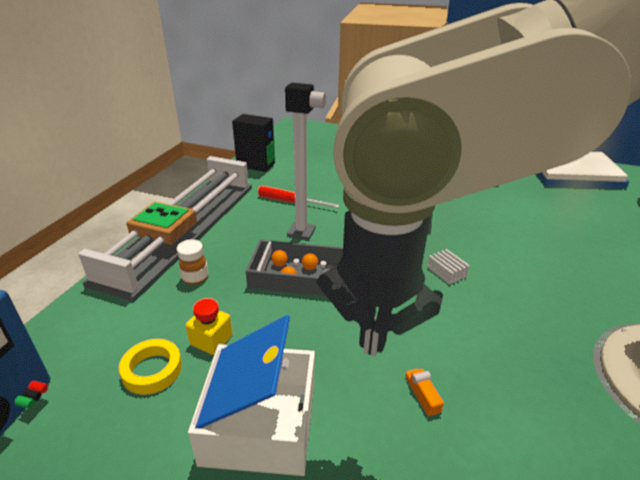

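The lid is swinging open, with the finger clear of it. Now for the scoop's yaw and the post position.

Run:
```python
from h import *
import pickle
D=pickle.load(open("d0.pkl","rb"))
p=D["scene"][0]
t=[ray(p,165+u/5,110+v/5,.0055)[:2] for u,v in ((150,348),(195,368),(240,388))]
print(np.round(t,4))
top=np.array([.487,-.3388]); n=np.array(t[1]); 
# roof plate corners z=.048 : left-front (185,207), front right (297,252)
r=[ray(p,165+u/5,110+v/5,.048)[:2] for u,v in ((185,207),(297,252),(228,145))]
print(np.round(r,4)); d=r[1]-r[0]; print("front edge dir",np.degrees(np.arctan2(d[1],d[0])), np.linalg.norm(d)); d=r[0]-r[2];print("side dir",np.degrees(np.arctan2(d[1],d[0])))
p2=D["side"][0]
t2=[ray(p2,340+u/5,140+v/5,.0055)[:2] for u,v in ((180,272),(168,295),(158,318),(147,341))]
print(np.round(t2,4))
for q,u,v in ((D["scene"][0],247,260),(p2,301,231)): print("foot",ray(q,u,v,0.005).round(3))
print("head",ray(p2,299,98,.31), ray(D["scene"][0],231,176,.31))
```

```text
[[ 0.5539 -0.3673]
 [ 0.5529 -0.344 ]
 [ 0.5518 -0.3208]]
[[ 0.5059 -0.3739]
 [ 0.5018 -0.3179]
 [ 0.4681 -0.3774]]
front edge dir 94.15147579745484 0.05617283215719432
side dir 5.259753144729143
[[ 0.5531 -0.372 ]
 [ 0.5528 -0.3483]
 [ 0.5517 -0.3257]
 [ 0.551  -0.3037]]
foot [ 0.665 -0.159  0.005]
foot [ 0.661 -0.161  0.005]
head [ 0.63219252 -0.09040185  0.31      ] [ 0.6709963  -0.14986331  0.31      ]
```

Fitted: the scoop handle is at about (0.487, −0.339) with yaw ≈ 3°, the tray yaw is ≈ 12°, and the post foot is at (0.663, −0.160). I'm moving over to the scoop now, rolling so the jaws close on the handle's ±y faces. That lets me pivot the scoop in pitch later.

```bash
python3 -m crank '{"slide":[[-0.03,0.0,-0.03],[-0.075,0.0,-0.05],[-0.12,0.005,-0.06],[-0.165,0.01,-0.07],[-0.21,0.015,-0.08],[-0.255,0.02,-0.08],[-0.3,0.025,-0.08],[-0.34,0.03,-0.08]],"roll":[0.145,0.29,0.435,0.58,0.725,0.87,1.01,1.15],"grip":[0.03,0.06,0.085,0.085,0.085,0.085,0.085,0.085]}' 60
python3 - <<'E'
from h import *
s=observe(); print(s["time_s"],s["position"],np.round(s["q"],1)); R=np.array(s["tool_rot"]);print(R.round(3)); print("roll left for tool x at 3deg:",np.arctan2(R[1,0],R[0,0])-np.radians(3))
print("delta tool",R.T@(np.array([.487,-.339,.22])-s["position"]))
E
```

```text
time_s: 5.25
position: [0.4462, -0.1083, 0.2323]
tool_rot: [[0.915, 0.402, 0.002], [0.402, -0.915, -0.001], [0.002, 0.002, -1.0]]
ft_force: [0.4, 0.3, -0.4]
grip_width: 0.0851
5.25 [ 0.44620315 -0.10827391  0.23231882] [-28.5  12.5  87.8   0.   79.5  37.8]
[[ 0.915  0.402  0.002]
 [ 0.402 -0.915 -0.001]
 [ 0.002  0.002 -1.   ]]
roll left for tool x at 3deg: 0.36183527069537785
delta tool [-0.05553204  0.22761102  0.01265233]
```

```bash
python3 -m crank '{"slide":[[-0.011,0.046,0],[-0.022,0.092,0],[-0.033,0.137,0],[-0.044,0.182,0],[-0.055,0.222,0],[-0.0555,0.2276,0],[-0.0555,0.2276,0],[-0.0555,0.2276,0]],"roll":[0.1,0.2,0.3,0.362,0.362,0.362,0.362,0.362],"grip":[0.085,0.085,0.085,0.085,0.085,0.085,0.085,0.085]}'
python3 - <<'E'
from h import *
p=get_image("wrist"); cv2.imwrite("pics/w2.png",p["frame"][:,:,::-1])
p=get_image("scene"); cv2.imwrite("pics/sc2.png",p["frame"][:,:,::-1])
E
```

```text
time_s: 6.05
position: [0.4884, -0.3354, 0.2318]
tool_rot: [[0.998, 0.06, 0.001], [0.06, -0.998, -0.0], [0.001, 0.0, -1.0]]
ft_force: [-0.1, -0.3, 0.1]
grip_width: 0.0851
```

View pics/w2.png

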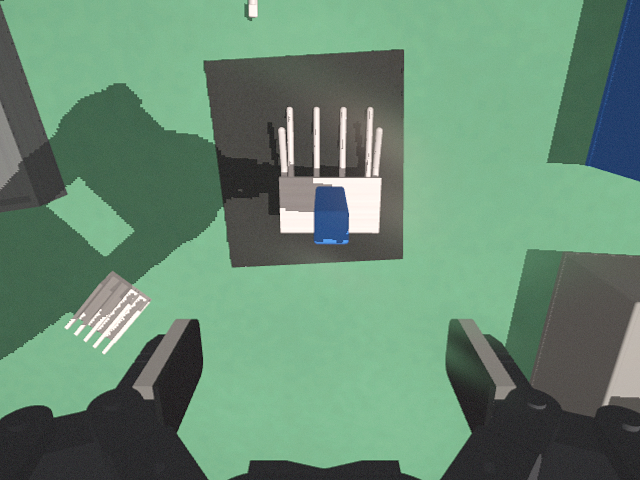

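View pics/sc2.png

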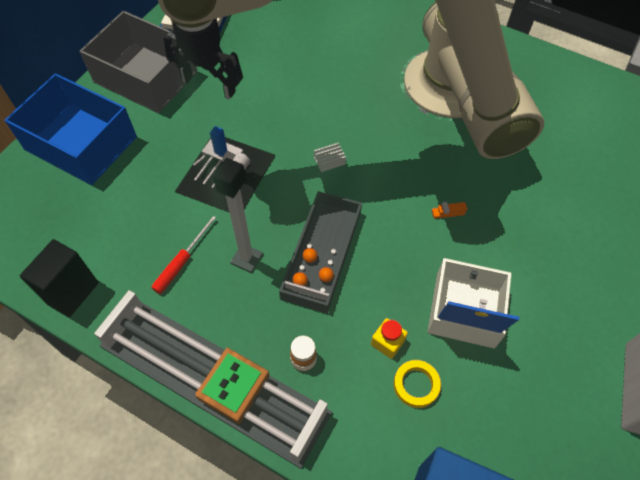

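The wrist view shows the scoop square to the tool: wire tips at rows ≈108, handle top edge near (331,242). The scene view shows the lid standing open. Next is a check of lateral and axial alignment.

Run:
```python
from h import *
p=get_image("wrist"); s=observe(); R=np.array(s["tool_rot"]); P=np.array(s["position"]); print(P,s["time_s"])
im=p["frame"].astype(int); m=(im[...,2]>im[...,0]+50)&(im[...,2]>im[...,1]+30); m[:,:300]=0; m[:,365:]=0; m[:170]=0; m[260:]=0
for r in (190,200,220,236,241,243): 
    u=np.nonzero(m[r])[0]; print(r,u.min() if len(u) else None,u.max() if len(u) else None)
v,u=np.nonzero(m); print(v.min(),v.max())
# handle model: project 8 corners for guess
H=[boxpts((-.020,0,.0805),(.022,.022,.071)),boxpts((-.025,0,.0425),(.044,.078,.005))]
print(im[150:180,317,:].mean(0), )
M=m
f,e=fit([(p,M,np.zeros_like(M))],[H[0]],[.507,-.338,np.radians(3)],z0=.003)
print("scoop from handle",f,e,np.degrees(f[2]))
h=np.array([f[0]-.02*np.cos(f[2]),f[1]-.02*np.sin(f[2]),.099]); print("grip pt",h,"tool delta",R.T@(h-P))
t=[ray(p,u,108,.0055) for u in (290,317,344,370)]; t=np.array(t); print("tips",t.round(4)); d=t[3]-t[0]; print(np.degrees(np.arctan2(-d[0],d[1])), np.degrees(np.arctan2(d[1],d[0])),"nose mid",t.mean(0))
```

```text
[ 0.48842119 -0.33520476  0.2319368 ] 6.2
190 317 343
200 316 345
220 315 348
236 314 348
241 315 348
243 316 347
187 243
[220.6        214.96666667 209.83333333]
scoop from handle [np.float64(0.5103200839235476), np.float64(-0.33802291758822217), np.float64(0.08520617689882692)] 0.11313518696069036 4.881954324747876
grip pt [ 0.49039264 -0.33972498  0.099     ] tool delta [0.00162786 0.00457407 0.13293961]
tips [[ 0.5541 -0.304   0.0055]
 [ 0.5554 -0.3261  0.0055]
 [ 0.5568 -0.3482  0.0055]
 [ 0.5581 -0.3695  0.0055]]
-176.4919377248268 -86.49193772482683 nose mid [ 0.55607042 -0.33692426  0.0055    ]
```

```bash
python3 -m crank '{"slide":[[0,0.0045,0.03],[0.0005,0.0045,0.075],[0.0005,0.0045,0.115],[0.0005,0.0045,0.14],[0.0005,0.0045,0.152],[0.0005,0.0045,0.152],[0.0005,0.0045,0.152],[0.0005,0.0045,0.152]],"roll":[0,0,0,0,0,0,0,0],"grip":[0.085,0.085,0.085,0.085,0.085,0.085,0.04,0.015]}' 60
python3 -m crank '{"slide":[[0,0,0],[0,0,0],[0,0,0],[0,0,-0.01],[0,0,-0.03],[0,0,-0.06],[0,0,-0.08],[0,0,-0.08]],"roll":[0,0,0,0,0,0,0,0],"grip":[0.01,0.01,0.01,0.01,0.01,0.01,0.01,0.01]}' 100
python3 - <<'E'
from h import *
p=get_image("wrist"); cv2.imwrite("pics/w3.png",p["frame"][:,:,::-1])
p=get_image("side"); cv2.imwrite("pics/s3.png",p["frame"][:,:,::-1])
s=observe(); print(s["time_s"],s["position"],s["ft_force"],s["wrist_torque"],s["grip_width"])
E
```

```text
time_s: 7.0
position: [0.4897, -0.3413, 0.081]
tool_rot: [[0.998, 0.059, 0.002], [0.059, -0.998, -0.002], [0.002, 0.002, -1.0]]
ft_force: [-0.3, 0.6, -0.4]
grip_width: 0.0586
time_s: 7.8
position: [0.4899, -0.3417, 0.1626]
tool_rot: [[0.998, 0.059, 0.004], [0.059, -0.998, -0.004], [0.004, 0.004, -1.0]]
ft_force: [0.9, -0.0, -1.3]
grip_width: 0.021
7.9 [ 0.4888512  -0.34068409  0.15904955] [-0.16029618  0.63292787 -2.26017969] [0.02502065 0.02429146 0.0090537 ] 0.020691963457644017
```

View pics/w3.png

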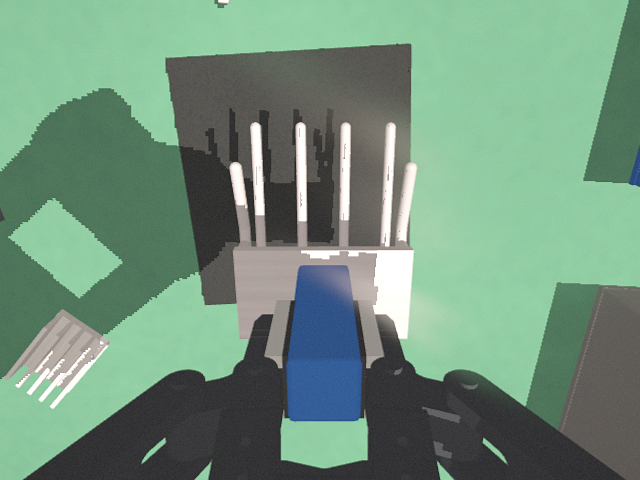

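View pics/s3.png

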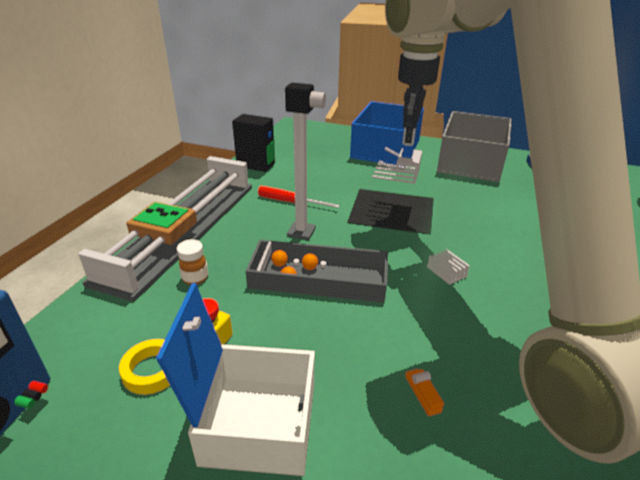

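The scoop is held and lifted, with wire tips at (256…390, 123). I'll check its pitch in the grip.

```bash
cat > tip.py <<'E'
from h import *
# predict nose tip pixels (front upper end) for scoop held: in-grip dx (handle offset along tool x), pitch
def tips(p,P,R,dx,pitch,gz=.019,s=.0675,zt=-.0935):
    c,sn=np.cos(pitch),np.sin(pitch)   # + = nose up
    x=s*c - zt*sn; z=s*sn+zt*c        # relative grip pt, x tool, z world up
    out=[]
    for y in (-.033,-.011,.011,.033):
        out.append(P+R@np.array([x+dx,y,-gz-z]))
    return proj(p,np.array(out))
E
python3 - <<'E'
from tip import *
s=observe();R=np.array(s["tool_rot"]); P=np.array(s["position"])
p=get_image("wrist"); print(P)
for dx in (-.003,0,.003):
  for a in (-3,0,3): print(dx,a,tips(p,P,R,dx,np.radians(a)).round(1).tolist())
E
```

```text
[ 0.4888512  -0.34068409  0.15904955]
-0.003 -3 [[257.2, 139.1], [301.0, 139.1], [344.9, 139.2], [388.8, 139.2]]
-0.003 0 [[255.7, 129.6], [300.5, 129.6], [345.4, 129.7], [390.3, 129.7]]
-0.003 3 [[254.0, 120.0], [300.0, 120.1], [345.9, 120.1], [391.9, 120.2]]
0 -3 [[256.9, 133.0], [301.0, 133.0], [345.0, 133.1], [389.1, 133.1]]
0 0 [[255.4, 123.3], [300.4, 123.3], [345.5, 123.4], [390.6, 123.4]]
0 3 [[253.7, 113.6], [299.9, 113.6], [346.1, 113.7], [392.2, 113.7]]
0.003 -3 [[256.6, 126.8], [300.9, 126.9], [345.1, 126.9], [389.4, 126.9]]
0.003 0 [[255.1, 116.9], [300.3, 117.0], [345.6, 117.0], [390.9, 117.1]]
0.003 3 [[253.4, 107.0], [299.8, 107.1], [346.2, 107.1], [392.5, 107.2]]
```

It's level, with no offset in the grip. Moving above the tray's bare end.

```bash
python3 -m crank '{"slide":[[0.002,-0.03,-0.015],[0.006,-0.07,-0.02],[0.009,-0.115,-0.02],[0.012,-0.16,-0.02],[0.015,-0.205,-0.02],[0.018,-0.245,-0.02],[0.0205,-0.275,-0.02],[0.021,-0.287,-0.02]],"roll":[0,-0.03,-0.06,-0.09,-0.12,-0.152,-0.152,-0.152],"grip":[0.01,0.01,0.01,0.01,0.01,0.01,0.01,0.01]}'
python3 - <<'E'
from tip import *
p=get_image("wrist");p=get_image("wrist"); cv2.imwrite("pics/w4.png",p["frame"][:,:,::-1])
s=observe();R=np.array(s["tool_rot"]); P=np.array(s["position"])
print(P,np.degrees(np.arctan2(R[1,0],R[0,0])),tips(p,P,R,0,0).round(1).tolist())
import pickle; pickle.dump((p,s),open("d4.pkl","wb"))
E
```

```text
time_s: 8.75
position: [0.4924, -0.0506, 0.1783]
tool_rot: [[0.977, 0.212, -0.002], [0.212, -0.977, 0.001], [-0.002, -0.002, -1.0]]
ft_force: [0.5, -0.4, -0.8]
grip_width: 0.0205
[ 0.49280026 -0.05213804  0.17860596] 12.192930795912794 [[258.7, 123.1], [303.8, 123.2], [348.9, 123.3], [394.1, 123.3]]
```

View pics/w4.png

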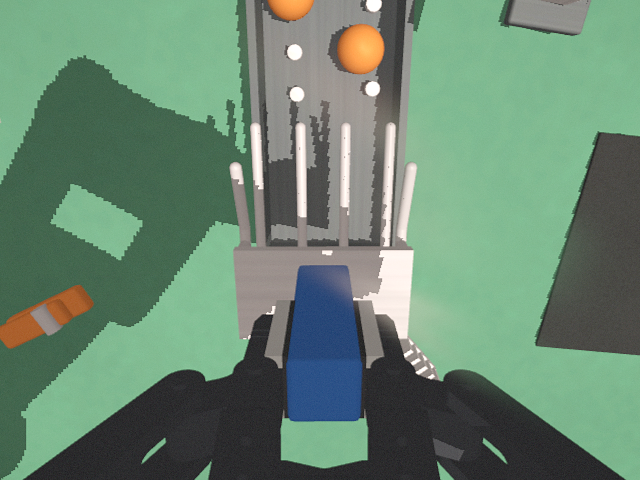

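Run:
```python
import cv2
a=cv2.imread("pics/w4.png"); cv2.imwrite("pics/c4.png",cv2.resize(a[0:150,220:440],None,fx=3.6,fy=3.6,interpolation=cv2.INTER_CUBIC))
```

```text
(no output)
```

View pics/c4.png

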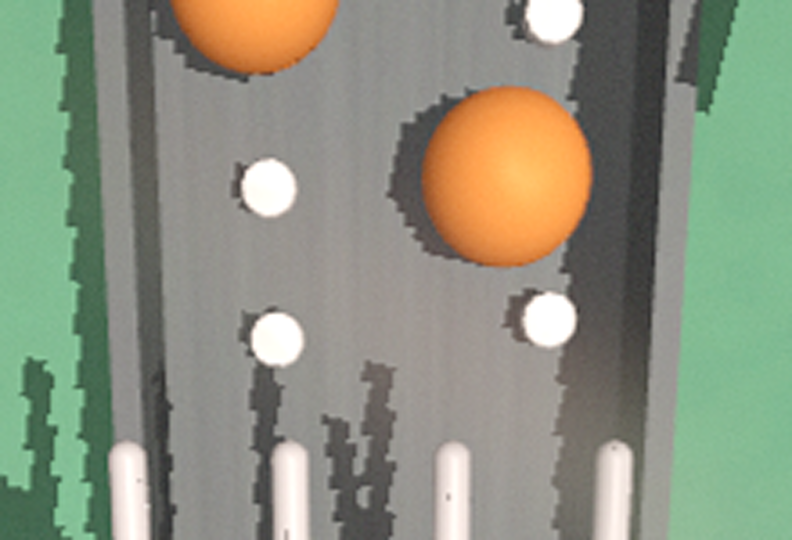

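Run:
```python
from h import *
import pickle
p,s=pickle.load(open("d4.pkl","rb"));R=np.array(s["tool_rot"]); P=np.array(s["position"])
f=lambda u,v,z=.04: ray(p,220+u/3.6,v/3.6,z)[:2]
for a,b in (((125,30),(143,440)),((93,0),(112,430)),((668,60),(645,440)),((697,0),(672,430))):
    A,B=f(*a),f(*b); d=A-B; print(A.round(4),B.round(4),np.degrees(np.arctan2(d[1],d[0])).round(2))
    y=(R.T@np.array([*( (A+B)/2-P[:2]),0]))[1]; print("  tool y",y.round(4))
for u,v in ((268,188),(275,340),(548,320),(553,15)): print("slug",f(u,v,.014).round(4), (R.T@np.array([*(f(u,v,.014)-P[:2]),0])).round(4))
a=cv2.imread("pics/side0.png"); cv2.imwrite("pics/c5.png",cv2.resize(a[225:315,235:400],None,fx=4.8,fy=4.8,interpolation=cv2.INTER_CUBIC))
a=cv2.imread("pics/sc2.png"); cv2.imwrite("pics/c6.png",cv2.resize(a[185:315,270:370],None,fx=4.5,fy=4.5,interpolation=cv2.INTER_CUBIC))
```

```text
[0.6081 0.0155] [0.5451 0.0019] 12.1
  tool y -0.0418
[0.6113 0.0212] [0.5457 0.0075] 11.75
  tool y -0.0469
[ 0.6226 -0.0716] [ 0.5639 -0.084 ] 11.98
  tool y 0.0463
[ 0.632  -0.0737] [ 0.5665 -0.0882] 12.44
  tool y 0.0507
slug [ 0.5911 -0.0097] [ 1.051e-01 -2.070e-02 -1.000e-04]
slug [ 0.5655 -0.016 ] [ 0.0787 -0.0199 -0.0001]
slug [ 0.5799 -0.0652] [ 0.0824  0.0311 -0.0001]
slug [ 0.6295 -0.0534] [ 0.1333  0.0301 -0.0002]
```

View pics/c5.png

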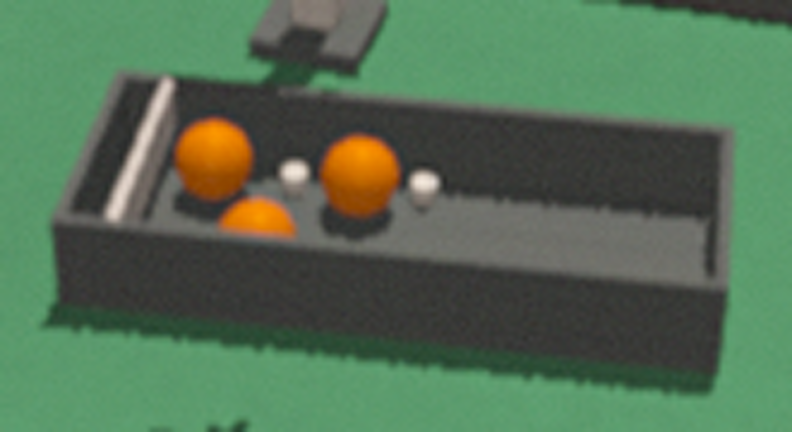

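View pics/c6.png

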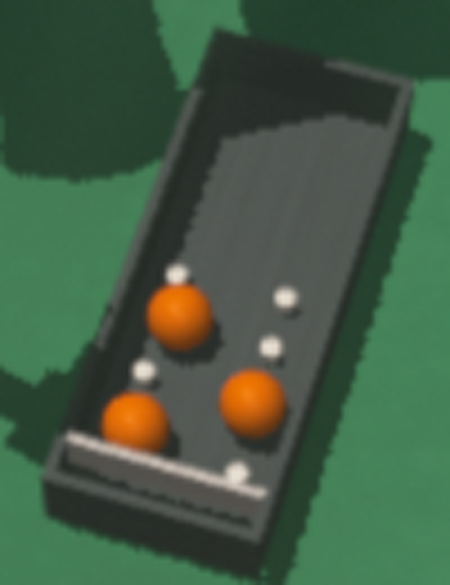

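Run:
```python
from h import *
import pickle
D=pickle.load(open("d0.pkl","rb"))
for n,c,o,k in (("side",((118,73),(732,128),(728,287),(57,222)),(235,225),4.8),("scene",((212,30),(412,80),(265,540),(45,475)),(270,185),4.5)):
    p=D[n][0]; c=np.array([ray(p,o[0]+u/k,o[1]+v/k,.04)[:2] for u,v in c]); print(n,c.mean(0).round(4),[np.linalg.norm(c[i]-c[i-1]).round(4) for i in range(4)])
p,s=pickle.load(open("d4.pkl","rb"));R=np.array(s["tool_rot"]); P=np.array(s["position"])
X=ray(p,323.3,124,P[2]+.019-.0935); print("scoop nose by cam, tool",R.T@(X-P))
```

```text
side [ 0.5739 -0.0342] [np.float64(0.0955), np.float64(0.2425), np.float64(0.0952), np.float64(0.2414)]
scene [ 0.5749 -0.0325] [np.float64(0.2409), np.float64(0.0972), np.float64(0.2429), np.float64(0.0986)]
scoop nose by cam, tool [ 0.06713834 -0.00150582  0.07440314]
```

Estimates of the tray's x differ by about 4 mm between cameras. I'll back off so the wrist camera sees the near wall directly in front of the scoop nose, which gives a relative measurement.

```bash
python3 -m crank '{"slide":[[-0.03,0.0035,0],[-0.07,0.0035,0],[-0.1,0.0035,0],[-0.115,0.0035,0],[-0.115,0.0035,0],[-0.115,0.0035,0],[-0.115,0.0035,0],[-0.115,0.0035,0]],"roll":[0,0,0,0,0,0,0,0],"grip":[0.01,0.01,0.01,0.01,0.01,0.01,0.01,0.01]}'
python3 - <<'E'
from tip import *
p=get_image("wrist"); cv2.imwrite("pics/w5.png",p["frame"][:,:,::-1])
s=observe();R=np.array(s["tool_rot"]); P=np.array(s["position"])
print(P,np.degrees(np.arctan2(R[1,0],R[0,0])),tips(p,P,R,0,0).round(1).tolist())
import pickle; pickle.dump((p,s),open("d5.pkl","wb"))
cv2.imwrite("pics/c7.png",cv2.resize(p["frame"][0:150,220:440,::-1],None,fx=3.6,fy=3.6,interpolation=cv2.INTER_CUBIC))
E
```

```text
time_s: 9.65
position: [0.3821, -0.0808, 0.1791]
tool_rot: [[0.978, 0.21, -0.0], [0.21, -0.978, 0.0], [-0.0, -0.0, -1.0]]
ft_force: [0.3, 0.3, -1.1]
grip_width: 0.0209
[ 0.38193926 -0.08068517  0.17914434] 12.102855705251208 [[254.6, 123.3], [299.7, 123.4], [344.8, 123.4], [389.8, 123.4]]
```

View pics/c7.png

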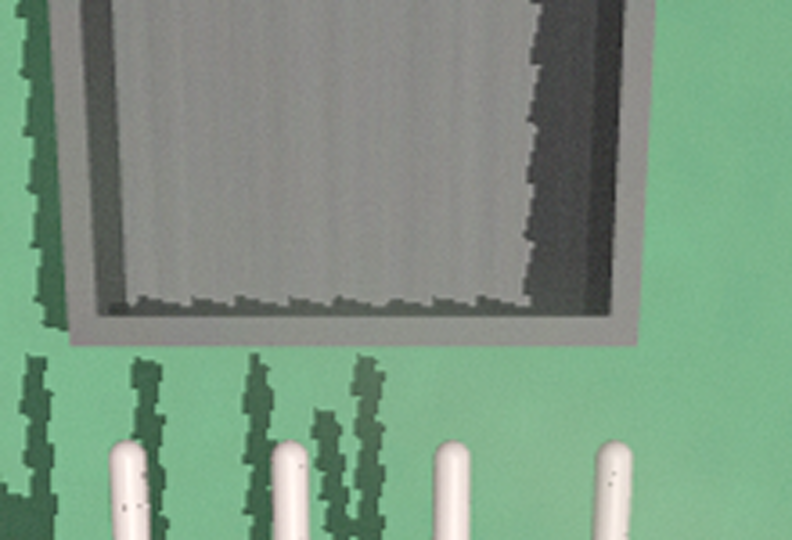

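The near wall's inner edge is at crop row 316, corners (98,316) and (611,315). Wire tips are at row 442, with mid-column 372. The yaw matches.

Run:
```python
from h import *
import pickle
p,s=pickle.load(open("d5.pkl","rb"));R=np.array(s["tool_rot"]); P=np.array(s["position"])
T=lambda u,v,z: R.T@(ray(p,220+u/3.6,v/3.6,z)-P)
for n,u,v in (("iL",98,316),("iR",611,315),("oL",70,346),("oR",637,346),("iL top",81,0),("iR top",623,0)): print(n,T(u,v,.04).round(4), ray(p,220+u/3.6,v/3.6,.04)[:2].round(4))
zt=P[2]+.019-.0935
for u in (128,291,453,614): print("tip",T(u,443,zt).round(4))
```

```text
iL [ 0.0835 -0.0465  0.1391] [ 0.4538 -0.0177]
iR [0.0838 0.0415 0.1391] [ 0.4725 -0.1037]
oL [ 0.0786 -0.0516  0.1391] [ 0.448  -0.0138]
oR [0.0787 0.0462 0.1391] [ 0.4686 -0.1094]
iL top [ 0.1318 -0.0465  0.1391] [ 0.5011 -0.0076]
iR top [0.1319 0.041  0.1391] [ 0.5195 -0.0931]
tip [ 0.0676 -0.0325  0.0745]
tip [ 0.0676 -0.0105  0.0745]
tip [0.0677 0.0115 0.0745]
tip [0.0677 0.0333 0.0745]
```

```bash
python3 -m crank '{"slide":[[0.03,-0.003,0],[0.07,-0.003,0.01],[0.1,-0.003,0.03],[0.115,-0.003,0.045],[0.115,-0.003,0.05],[0.115,-0.003,0.05],[0.115,-0.003,0.05],[0.115,-0.003,0.05]],"roll":[0,0,0,0,0,0,0,0],"grip":[0.01,0.01,0.01,0.01,0.01,0.01,0.01,0.01]}'
python3 - <<'E'
from tip import *
p=get_image("wrist"); cv2.imwrite("pics/w6.png",p["frame"][:,:,::-1])
s=observe();R=np.array(s["tool_rot"]); P=np.array(s["position"])
print(s["time_s"],P,np.degrees(np.arctan2(R[1,0],R[0,0])),tips(p,P,R,0,0).round(1).tolist())
import pickle; pickle.dump((p,s),open("d6.pkl","wb"))
E
```

```text
time_s: 10.5
position: [0.493, -0.0539, 0.1302]
tool_rot: [[0.978, 0.209, 0.001], [0.209, -0.978, -0.001], [0.001, 0.001, -1.0]]
ft_force: [-0.8, -0.9, -0.7]
grip_width: 0.0207
10.55 [ 0.49309239 -0.05391929  0.13020189] 12.049294515405554 [[255.0, 123.0], [300.1, 123.0], [345.2, 123.1], [390.3, 123.1]]
```

View pics/w6.png

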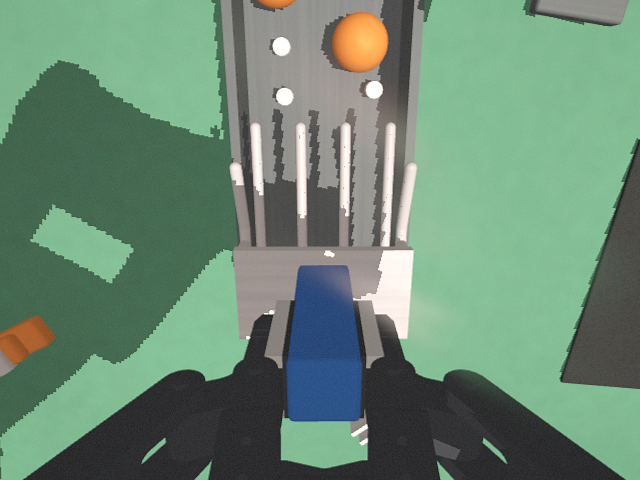

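Centred to within about 1 mm. Lowering into the bare end.

```bash
python3 -m crank '{"slide":[[0,0,0.015],[0,0,0.03],[0,0,0.04],[0,0,0.045],[0,0,0.0475],[0,0,0.0475],[0,0,0.0475],[0,0,0.0475]],"roll":[0,0,0,0,0,0,0,0],"grip":[0.01,0.01,0.01,0.01,0.01,0.01,0.01,0.01]}'
python3 - <<'E'
from tip import *
p=get_image("wrist"); cv2.imwrite("pics/w7.png",p["frame"][:,:,::-1])
p2=get_image("side"); cv2.imwrite("pics/s7.png",cv2.resize(p2["frame"][160:320,230:430,::-1],None,fx=4,fy=3.7,interpolation=cv2.INTER_CUBIC))
s=observe();R=np.array(s["tool_rot"]); P=np.array(s["position"])
print(s["time_s"],P,s["ft_force"],s["wrist_torque"],tips(p,P,R,0,0).round(1).tolist())
E
```

```text
time_s: 11.35
position: [0.4934, -0.0537, 0.0821]
tool_rot: [[0.978, 0.209, 0.001], [0.209, -0.978, -0.0], [0.001, 0.0, -1.0]]
ft_force: [0.3, 0.6, -1.1]
grip_width: 0.0208
11.45 [ 0.49337313 -0.05365587  0.08201835] [-0.06108283  0.19152038 -2.31445127] [0.01174983 0.0209679  0.0387067 ] [[254.9, 123.3], [299.9, 123.3], [345.0, 123.3], [390.0, 123.4]]
```

View pics/w7.png

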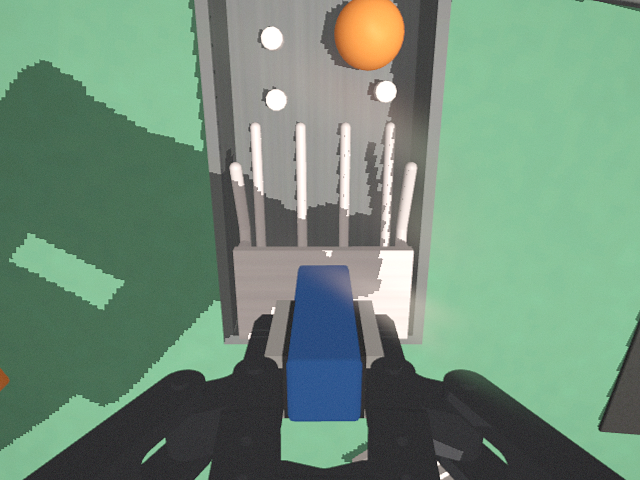

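View pics/s7.png

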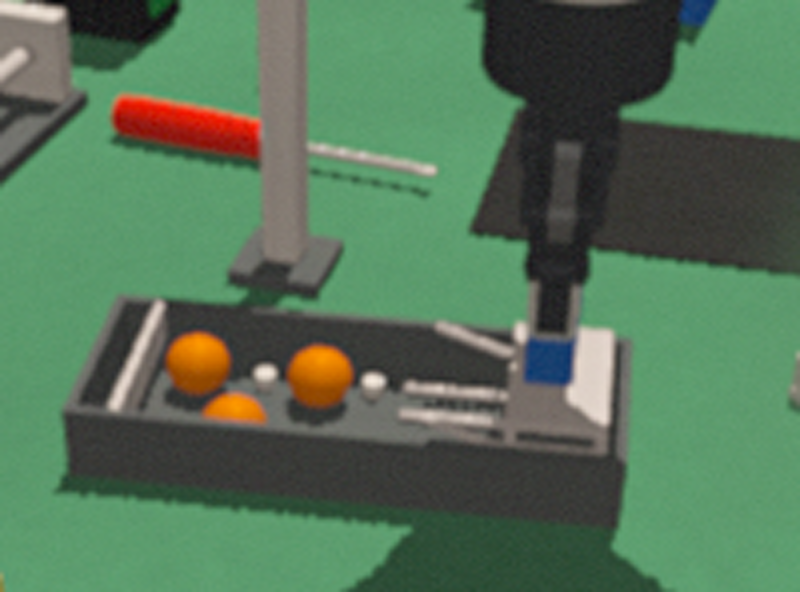

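The scoop sits level in the bare end, clear of walls and slugs. Now I push slowly toward the bar.

```bash
python3 -m crank '{"slide":[[0.005,0,0],[0.012,0,0],[0.02,0,0],[0.028,0,0],[0.036,0,0],[0.044,0,0],[0.052,0,0],[0.058,0,0]],"roll":[0,0,0,0,0,0,0,0],"grip":[0.01,0.01,0.01,0.01,0.01,0.01,0.01,0.01]}'
python3 - <<'E'
from tip import *
p=get_image("wrist"); cv2.imwrite("pics/w8.png",p["frame"][:,:,::-1])
s=observe();R=np.array(s["tool_rot"]); P=np.array(s["position"])
print(s["time_s"],P,s["ft_force"],s["wrist_torque"],tips(p,P,R,0,0).round(1).tolist())
E
```

```text
time_s: 12.25
position: [0.5506, -0.0413, 0.082]
tool_rot: [[0.978, 0.209, -0.0], [0.209, -0.978, -0.0], [-0.0, 0.0, -1.0]]
ft_force: [-4.1, -0.6, 5.7]
grip_width: 0.0211
12.3 [ 0.55139275 -0.04119974  0.08195238] [-1.92261847  0.59754201  4.15038708] [-0.0161084   0.3408322  -0.04041641] [[255.0, 121.3], [300.1, 121.3], [345.3, 121.4], [390.4, 121.4]]
```

View pics/w8.png

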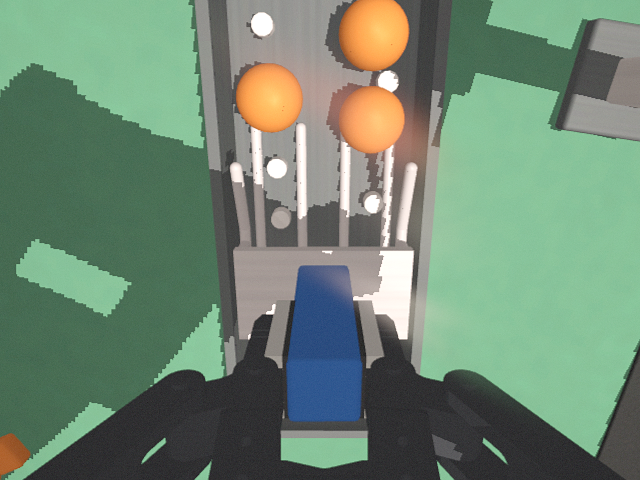

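All good: three slugs are already through the wires and the balls are at the nose. Continuing to just short of the bar.

```bash
python3 -m crank '{"slide":[[0.004,0,-0.0007],[0.01,0,-0.0007],[0.017,0,-0.0007],[0.024,0,-0.0007],[0.03,0,-0.0007],[0.036,0,-0.0007],[0.04,0,-0.0007],[0.043,0,-0.0007]],"roll":[0,0,0,0,0,0,0,0],"grip":[0.01,0.01,0.01,0.01,0.01,0.01,0.01,0.01]}'
python3 - <<'E'
from tip import *
p=get_image("wrist"); cv2.imwrite("pics/w9.png",p["frame"][:,:,::-1])
s=observe();R=np.array(s["tool_rot"]); P=np.array(s["position"])
print(s["time_s"],P,s["ft_force"],s["wrist_torque"],tips(p,P,R,0,0).round(1).tolist())
E
```

```text
time_s: 13.1
position: [0.5911, -0.0319, 0.0823]
tool_rot: [[0.978, 0.21, -0.003], [0.21, -0.978, 0.001], [-0.003, -0.002, -1.0]]
ft_force: [-6.3, 1.8, 1.9]
grip_width: 0.0208
13.15 [ 0.59163723 -0.03185591  0.08231257] [-1.56676635  2.2821779  -2.46147427] [0.4030689  0.45235912 0.16753643] [[254.9, 121.9], [300.1, 122.0], [345.2, 122.0], [390.3, 122.0]]
```

View pics/w9.png

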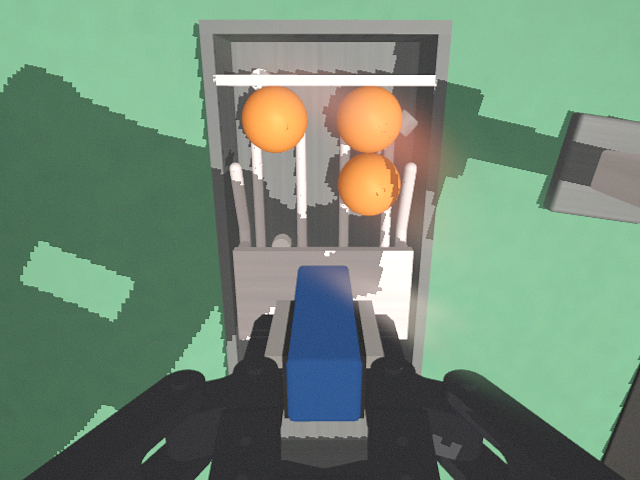

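Both gaps hold balls: one in the left gap, two in line in the right. The bar is at row 80. About 13 mm remains.

```bash
python3 -m crank '{"slide":[[0.003,0,-0.0005],[0.006,0,-0.0005],[0.009,0,-0.0005],[0.011,0,-0.0005],[0.013,0,-0.0005],[0.013,0,-0.0005],[0.013,0,-0.0005],[0.013,0,-0.0005]],"roll":[0,0,0,0,0,0,0,0],"grip":[0.01,0.01,0.01,0.01,0.01,0.01,0.01,0.01]}'
python3 - <<'E'
from tip import *
p=get_image("wrist"); cv2.imwrite("pics/w10.png",cv2.resize(p["frame"][0:300,180:470,::-1],None,fx=2,fy=2))
s=observe();R=np.array(s["tool_rot"]); P=np.array(s["position"])
print(s["time_s"],P,s["ft_force"],s["wrist_torque"],tips(p,P,R,0,0).round(1).tolist())
E
```

```text
time_s: 13.95
position: [0.6048, -0.0298, 0.0831]
tool_rot: [[0.978, 0.209, 0.0], [0.209, -0.978, 0.0], [0.0, 0.0, -1.0]]
ft_force: [-1.3, 1.5, -2.7]
grip_width: 0.0211
14.0 [ 0.60480572 -0.02976155  0.08308136] [-0.85804117  1.31294099 -3.30018187] [0.37205603 0.21873848 0.13035263] [[254.9, 123.1], [300.0, 123.2], [345.1, 123.2], [390.2, 123.3]]
```

View pics/w10.png

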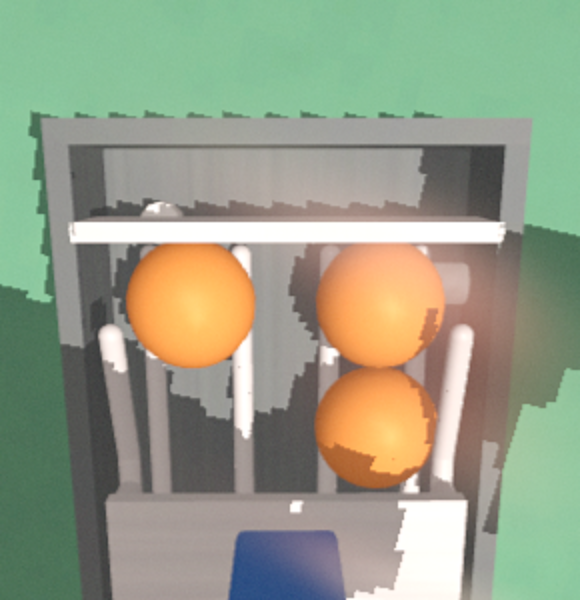

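Nose at the bar and all three balls are in. But one slug, at crop (455,283), looks wedged between the right outer wire and the tray wall. I'll shift the scoop 4 mm left to let it drop.

```bash
python3 -m crank '{"slide":[[0,-0.002,0],[0,-0.004,0],[0,-0.0045,0],[0,-0.0045,0],[0,-0.0045,0],[0,-0.0045,0],[0,-0.0045,0],[0,-0.0045,0]],"roll":[0,0,0,0,0,0,0,0],"grip":[0.01,0.01,0.01,0.01,0.01,0.01,0.01,0.01]}'
python3 - <<'E'
from tip import *
p=get_image("wrist"); cv2.imwrite("pics/w11.png",cv2.resize(p["frame"][60:260,200:470,::-1],None,fx=2.9,fy=2.9,interpolation=cv2.INTER_CUBIC))
s=observe();R=np.array(s["tool_rot"]); P=np.array(s["position"])
print(s["time_s"],P,s["ft_force"],s["wrist_torque"],tips(p,P,R,0,0).round(1).tolist())
E
```

```text
time_s: 14.8
position: [0.6038, -0.0254, 0.083]
tool_rot: [[0.978, 0.209, -0.0], [0.209, -0.978, -0.0], [-0.0, 0.0, -1.0]]
ft_force: [-0.2, -0.9, -2.1]
grip_width: 0.0211
14.85 [ 0.60377828 -0.02540822  0.08302839] [ 0.51092779 -0.48368517 -2.03583688] [-0.01807245  0.07408671 -0.00511682] [[254.9, 123.2], [300.0, 123.2], [345.1, 123.3], [390.2, 123.3]]
```

View pics/w11.png

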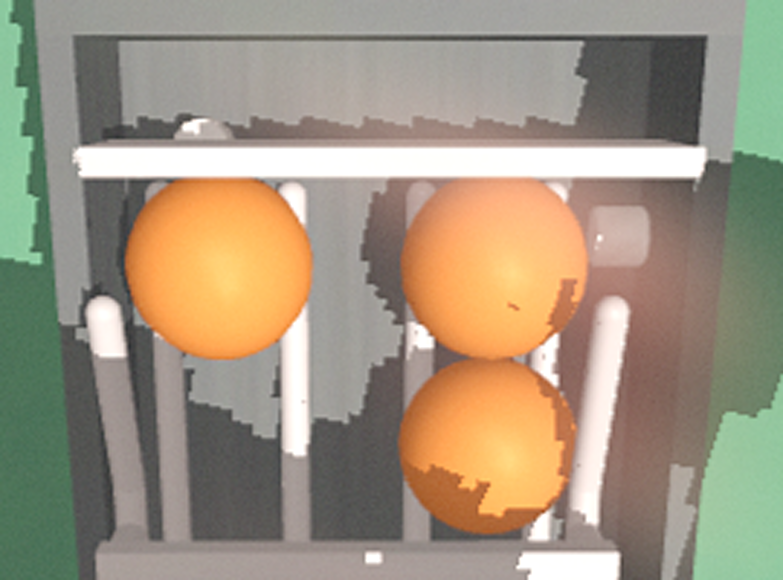

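The slug now lies free on the floor by the wall, and the side load is gone (wrist torque ≈ 0). Next I lift until the wires clear the bar, then ease forward so the balls end up farther back in the scoop.

```bash
python3 -m crank '{"slide":[[0,0,-0.006],[0,0.001,-0.013],[0,0.002,-0.021],[0,0.002,-0.029],[0,0.002,-0.036],[0.002,0.002,-0.038],[0.008,0.002,-0.038],[0.014,0.002,-0.038]],"roll":[0,0,0,0,0,0,0,0],"grip":[0.01,0.01,0.01,0.01,0.01,0.01,0.01,0.01]}'
python3 - <<'E'
from tip import *
p=get_image("wrist"); cv2.imwrite("pics/w12.png",cv2.resize(p["frame"][60:260,200:470,::-1],None,fx=2.9,fy=2.9,interpolation=cv2.INTER_CUBIC))
p2=get_image("side"); cv2.imwrite("pics/s12.png",cv2.resize(p2["frame"][160:320,230:430,::-1],None,fx=4,fy=3.7,interpolation=cv2.INTER_CUBIC))
s=observe();R=np.array(s["tool_rot"]); P=np.array(s["position"])
print(s["time_s"],P,s["ft_force"],s["wrist_torque"],tips(p,P,R,0,0).round(1).tolist())
E
```

```text
time_s: 15.65
position: [0.6183, -0.0243, 0.1208]
tool_rot: [[0.978, 0.209, -0.0], [0.209, -0.978, 0.0], [-0.0, -0.0, -1.0]]
ft_force: [0.2, -0.3, -2.6]
grip_width: 0.021
15.75 [ 0.61856395 -0.02419813  0.12046909] [-0.20991713  0.11426131 -1.94652408] [-0.01042751  0.08767071  0.02890792] [[255.0, 122.5], [300.0, 122.6], [345.0, 122.6], [390.0, 122.6]]
```

View pics/w12.png

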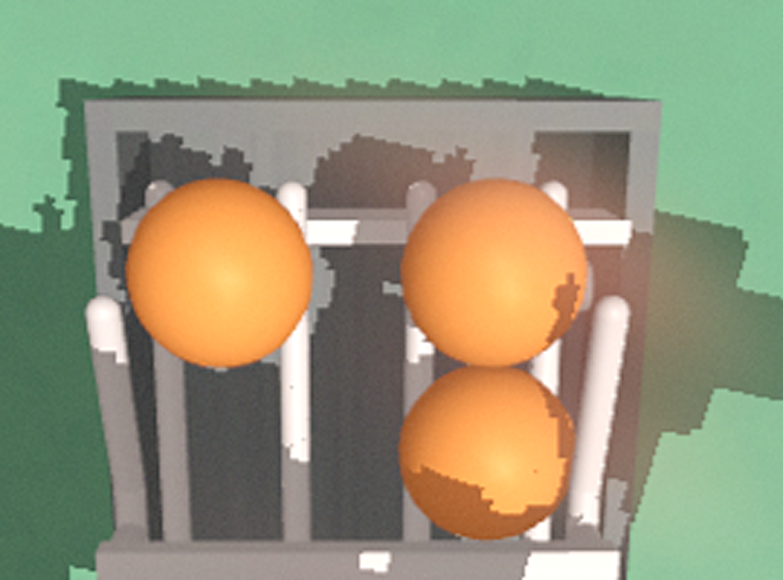

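View pics/s12.png

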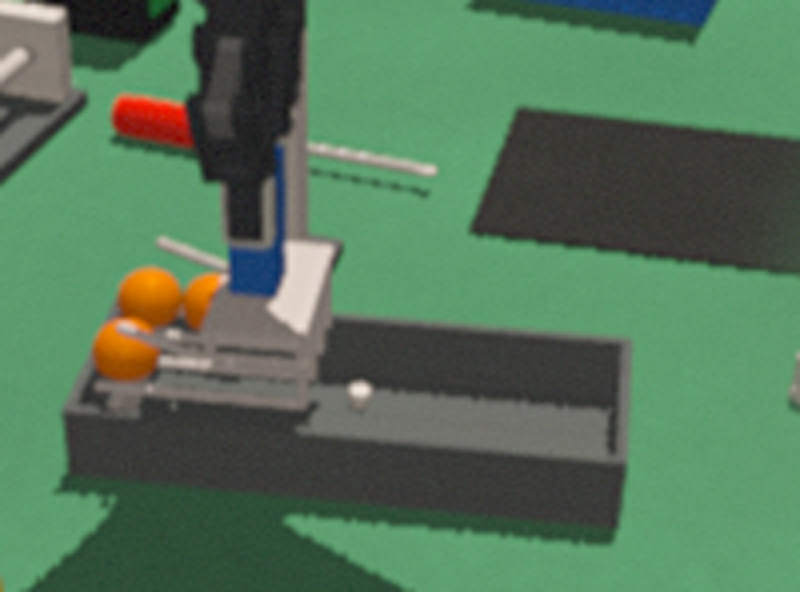

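All three balls rest in the scoop above the rim, and the slugs are all below. Now I tilt the scoop nose-up: grip eased to 40 N, nose wires levered on the bar top.

```bash
python3 -m crank '{"slide":[[0,0,0.003],[-0.003,0,0.0055],[-0.006,0,0.0078],[-0.0097,0,0.01],[-0.013,0,0.0127],[-0.016,0,0.0153],[-0.0187,0,0.0172],[-0.0187,0,0.0172]],"roll":[0,0,0,0,0,0,0,0],"grip":[0.01,0.01,0.01,0.01,0.01,0.01,0.01,0.01]}' 40
python3 - <<'E'
from tip import *
p=get_image("wrist"); cv2.imwrite("pics/w13.png",cv2.resize(p["frame"][0:300,180:470,::-1],None,fx=2,fy=2,interpolation=cv2.INTER_CUBIC))
p2=get_image("side"); cv2.imwrite("pics/s13.png",cv2.resize(p2["frame"][160:320,230:430,::-1],None,fx=4,fy=3.7,interpolation=cv2.INTER_CUBIC))
s=observe();R=np.array(s["tool_rot"]); P=np.array(s["position"])
print(s["time_s"],P,s["ft_force"],s["wrist_torque"],[ (a,tips(p,P,R,0,np.radians(a)).round(1).tolist()) for a in (6,9,12)])
E
```

```text
time_s: 16.55
position: [0.6005, -0.0288, 0.1061]
tool_rot: [[0.978, 0.209, 0.005], [0.209, -0.978, -0.001], [0.005, 0.002, -1.0]]
ft_force: [-2.7, -0.0, 11.9]
grip_width: 0.0209
16.65 [ 0.60041806 -0.0287407   0.10607293] [-4.52810737  0.16986413 12.81827342] [ 0.30127602 -0.13834264  0.13195745] [(6, [[251.3, 103.8], [298.7, 103.9], [346.1, 103.9], [393.4, 103.9]]), (9, [[249.4, 94.1], [298.1, 94.1], [346.7, 94.1], [395.4, 94.2]]), (12, [[247.3, 84.3], [297.3, 84.3], [347.4, 84.4], [397.4, 84.4]])]
```

View pics/w13.png

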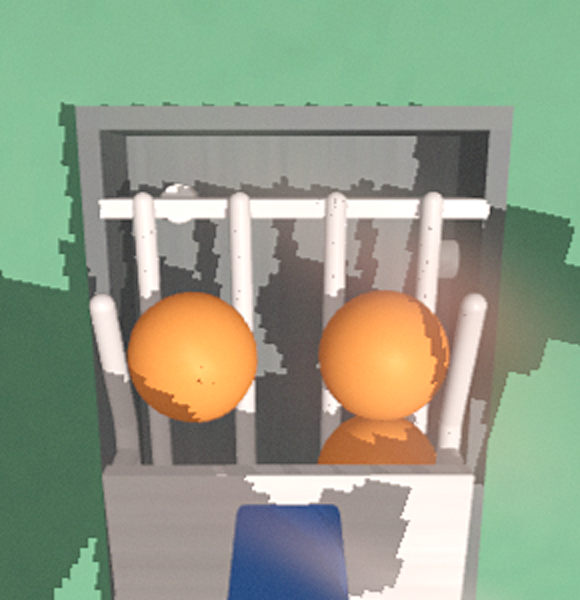

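View pics/s13.png

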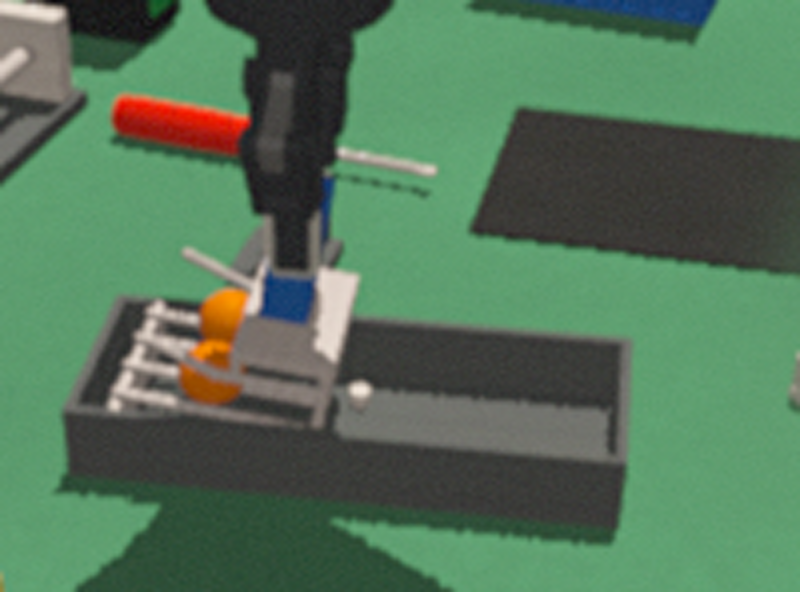

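Levering worked: nose-up about 8°, balls rolling to the rear, slugs all below (the rear one visible in the tray). Now I lift with a firm grip and drift back and left, accelerating gently.

```bash
python3 -m crank '{"slide":[[0,0,-0.005],[0,0,-0.018],[-0.001,0,-0.035],[-0.004,-0.003,-0.055],[-0.009,-0.01,-0.075],[-0.015,-0.02,-0.093],[-0.021,-0.032,-0.105],[-0.025,-0.04,-0.11]],"roll":[0,0,0,0,0,0,0,0],"grip":[0.01,0.01,0.01,0.01,0.01,0.01,0.01,0.01]}' 100
python3 - <<'E'
from tip import *
p=get_image("wrist"); cv2.imwrite("pics/w14.png",p["frame"][:,:,::-1])
p2=get_image("side"); cv2.imwrite("pics/s14.png",p2["frame"][:,:,::-1])
p2=get_image("scene"); cv2.imwrite("pics/sc14.png",p2["frame"][:,:,::-1])
s=observe();R=np.array(s["tool_rot"]); P=np.array(s["position"])
print(s["time_s"],P,s["ft_force"],s["wrist_torque"],[ (a,tips(p,P,R,0,np.radians(a)).round(1).tolist()) for a in (6,9,12)])
E
```

```text
time_s: 17.45
position: [0.5662, 0.0064, 0.2151]
tool_rot: [[0.978, 0.21, 0.001], [0.21, -0.978, -0.0], [0.001, 0.0, -1.0]]
ft_force: [0.4, -0.1, -2.9]
grip_width: 0.021
17.6 [0.56644153 0.00599087 0.2136211 ] [ 0.1692088   0.28590455 -1.95173962] [-0.08280557 -0.00146137 -0.00690303] [(6, [[252.8, 103.5], [299.8, 103.5], [346.8, 103.5], [393.8, 103.6]]), (9, [[250.9, 93.8], [299.2, 93.8], [347.5, 93.8], [395.7, 93.9]]), (12, [[248.8, 84.1], [298.5, 84.1], [348.2, 84.1], [397.8, 84.2]])]
```

View pics/w14.png

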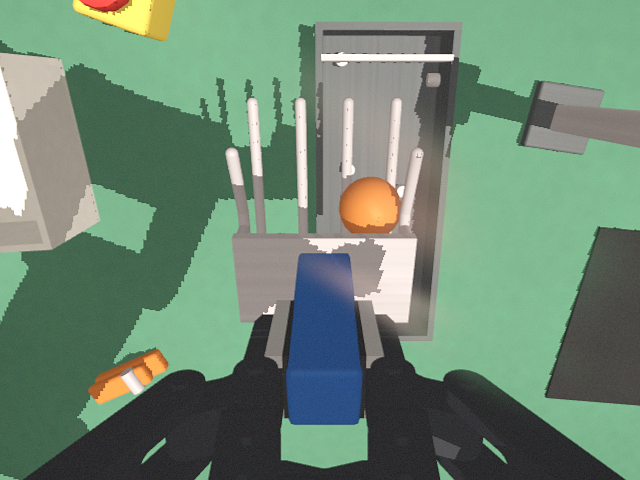

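View pics/s14.png

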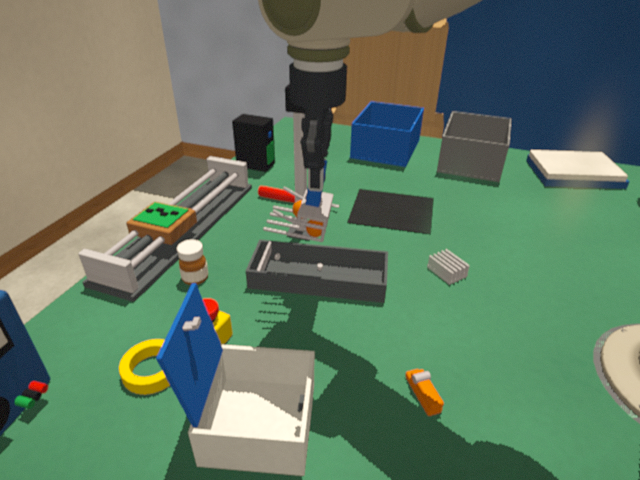

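View pics/sc14.png

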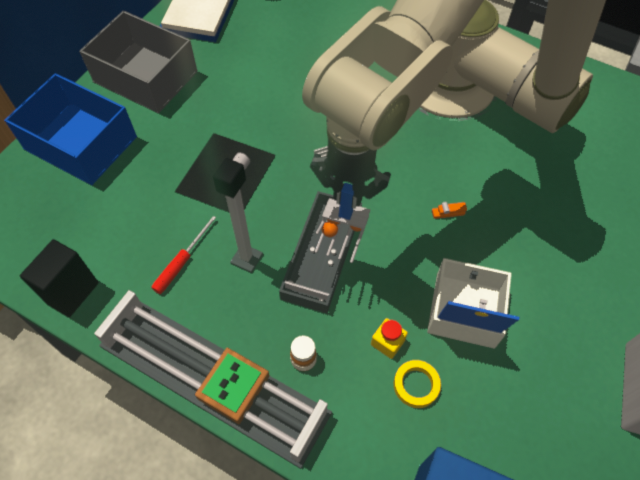

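The balls are held at the rear (one visible at (370,207), two under the roof) and none are left in the tray. The slugs are on the tray floor. Carrying over to the box, swinging wide of the open lid.

```bash
python3 -m crank '{"slide":[[-0.004,-0.008,0],[-0.011,-0.025,0],[-0.02,-0.05,0],[-0.03,-0.08,0],[-0.04,-0.115,0],[-0.048,-0.15,0],[-0.054,-0.18,0],[-0.057,-0.2,0]],"roll":[0,0,-0.01,-0.02,-0.03,-0.045,-0.06,-0.068],"grip":[0.01,0.01,0.01,0.01,0.01,0.01,0.01,0.01]}'
python3 - <<'E'
from tip import *
p=get_image("wrist"); p=get_image("wrist"); cv2.imwrite("pics/w15.png",p["frame"][:,:,::-1])
s=observe();R=np.array(s["tool_rot"]); P=np.array(s["position"])
ex=np.array([np.cos(.28),np.sin(.28)]); B=np.array([.543,.2715]); ey=np.array([-ex[1],ex[0]])
print(s["time_s"],P,np.degrees(np.arctan2(R[1,0],R[0,0])),"box frame",(P[:2]-B)@ex,(P[:2]-B)@ey,s["ft_force"],s["wrist_torque"])
import pickle; pickle.dump((p,s),open("d15.pkl","wb"))
E
```

```text
time_s: 18.4
position: [0.467, 0.1915, 0.2136]
tool_rot: [[0.961, 0.277, -0.001], [0.277, -0.961, 0.0], [-0.001, -0.001, -1.0]]
ft_force: [1.1, 0.1, -2.0]
grip_width: 0.021
18.5 [0.4671676  0.19169511 0.21356554] 16.175319878950443 box frame -0.09493367352837992 -0.05574021125725408 [ 0.42070742  0.07468525 -2.61693543] [-0.03577001 -0.00850494  0.03070523]
```

View pics/w15.png

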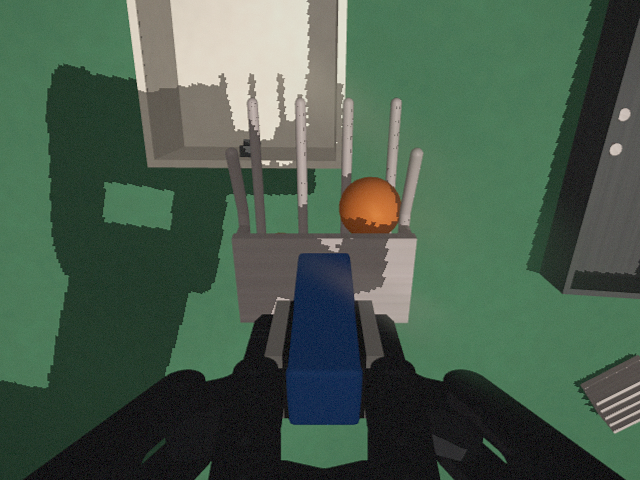

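The box's near rim runs from (148,166) to about (342,165), and the ball is still at (370,207). Measuring the rim in the tool frame.

Run:
```python
from h import *
import pickle
p,s=pickle.load(open("d15.pkl","rb"));R=np.array(s["tool_rot"]); P=np.array(s["position"])
cv2.imwrite("pics/c15.png",cv2.resize(p["frame"][0:190,110:370,::-1],None,fx=3,fy=3,interpolation=cv2.INTER_CUBIC))
```

```text
(no output)
```

View pics/c15.png

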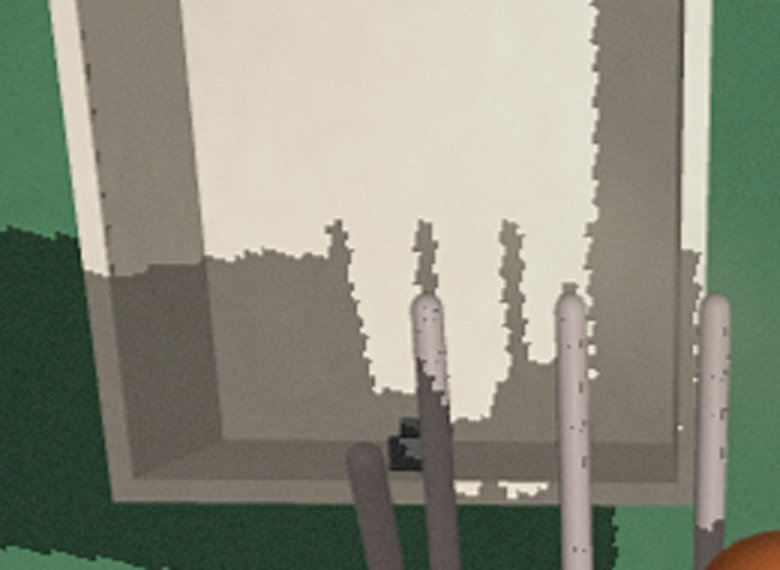

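Run:
```python
from h import *
import pickle
p,s=pickle.load(open("d15.pkl","rb"));R=np.array(s["tool_rot"]); P=np.array(s["position"])
T=lambda u,v,z=.07: (R.T@(ray(p,110+u/3,v/3,z)-P)).round(4)
for n,u,v in (("oL",115,503),("oe",560,505),("iL",135,478),("iR",677,482),("oLtop",52,0),("oRtop",712,0),("iRtop",685,0)): print(n,T(u,v))
```

```text
oL [ 0.0324 -0.1178  0.1436]
oe [ 0.0321 -0.0192  0.1435]
iL [ 0.038  -0.1127  0.1436]
iR [0.0373 0.0067 0.1435]
oLtop [ 0.1318 -0.1172  0.1435]
oRtop [0.132  0.0126 0.1434]
iRtop [0.132  0.0073 0.1434]
```

Inner width measures 119.4 mm (expected 120), so the measurement is sound. I'll hover with the scoop's rear just inside the near rim.

```bash
python3 -m crank '{"slide":[[0.003,-0.005,0.005],[0.009,-0.014,0.014],[0.017,-0.024,0.024],[0.025,-0.034,0.033],[0.033,-0.043,0.041],[0.04,-0.049,0.047],[0.045,-0.052,0.05],[0.048,-0.053,0.051]],"roll":[0,0,0,0,0,0,0,0],"grip":[0.01,0.01,0.01,0.01,0.01,0.01,0.01,0.01]}'
python3 - <<'E'
from tip import *
p=get_image("side"); p=get_image("side"); cv2.imwrite("pics/s16.png",p["frame"][:,:,::-1])
p=get_image("wrist"); cv2.imwrite("pics/w16.png",p["frame"][:,:,::-1])
s=observe();R=np.array(s["tool_rot"]); P=np.array(s["position"])
print(s["time_s"],P,s["ft_force"],s["wrist_torque"])
import pickle; pickle.dump((p,s),open("d16.pkl","wb"))
E
```

```text
time_s: 19.3
position: [0.5011, 0.2538, 0.1624]
tool_rot: [[0.961, 0.275, -0.0], [0.275, -0.961, -0.0], [-0.0, 0.0, -1.0]]
ft_force: [-0.5, -0.1, -3.1]
grip_width: 0.0212
19.45 [0.50096405 0.25324129 0.16302319] [ 0.00468016 -0.26571906 -2.22672083] [0.03724362 0.03510658 0.04255769]
```

View pics/s16.png

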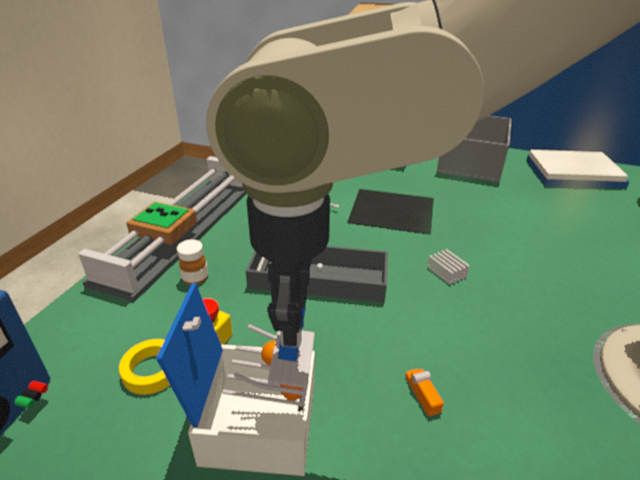

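View pics/w16.png

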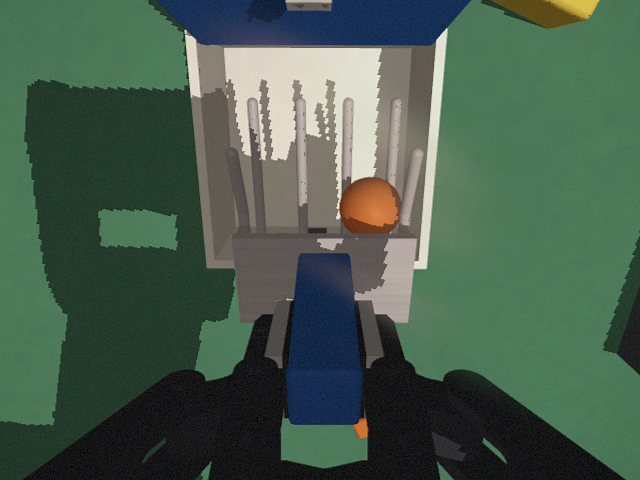

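Run:
```python
from h import *
import pickle
p,s=pickle.load(open("d16.pkl","rb"));R=np.array(s["tool_rot"]); P=np.array(s["position"])
T=lambda u,v,z=.07: (R.T@(ray(p,u,v,z)-P)).round(4)
cv2.imwrite("pics/c16.png",cv2.resize(p["frame"][200:290,190:450,::-1],None,fx=3,fy=3,interpolation=cv2.INTER_CUBIC))
for n,u,v in (("oL",207,268),("oR",427,267.5),("oLt",185,30),("oRt",447,30)): print(n,T(u,v))
s=observe(); print(s["position"])
```

```text
oL [-0.0172 -0.0684  0.093 ]
oR [-0.0168  0.0618  0.093 ]
oLt [ 0.111  -0.0682  0.0931]
oRt [0.1112 0.0616 0.0931]
[0.50096405 0.25324129 0.16302319]
```

View pics/c16.png

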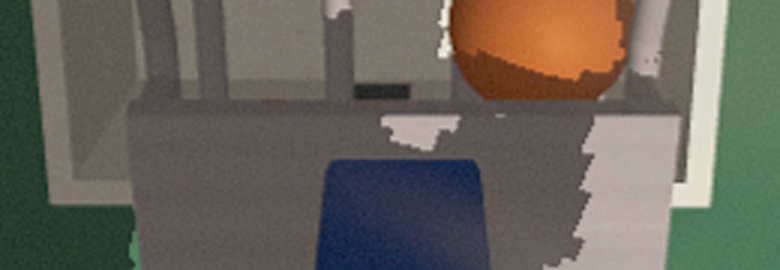

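```bash
python3 -m crank '{"slide":[[-0.0015,-0.003,0.0125],[0.004,-0.003,0.0148],[0.0104,-0.003,0.0162],[0.0185,-0.003,0.0188],[0.0267,-0.003,0.022],[0.0345,-0.003,0.026],[0.0419,-0.003,0.0305],[0.048,-0.003,0.035]],"roll":[0,0,0,0,0,0,0,0],"grip":[0.01,0.01,0.01,0.01,0.01,0.01,0.01,0.01]}' 40
python3 - <<'E'
from tip import *
p=get_image("side"); cv2.imwrite("pics/s17.png",cv2.resize(p["frame"][260:480,140:400,::-1],None,fx=2.6,fy=2.6))
p=get_image("wrist"); cv2.imwrite("pics/w17.png",p["frame"][:,:,::-1])
s=observe();R=np.array(s["tool_rot"]); P=np.array(s["position"])
print(s["time_s"],P,s["ft_force"],s["wrist_torque"])
E
```

```text
time_s: 20.25
position: [0.5435, 0.2689, 0.1291]
tool_rot: [[0.961, 0.276, -0.007], [0.276, -0.961, -0.002], [-0.008, 0.0, -1.0]]
ft_force: [-18.7, -7.9, 17.0]
grip_width: 0.0209
20.35 [0.54434296 0.26900993 0.12674001] [-6.49565167 -1.79220723 -5.47344063] [-0.5872189   1.75735711 -0.03825253]
```

View pics/s17.png

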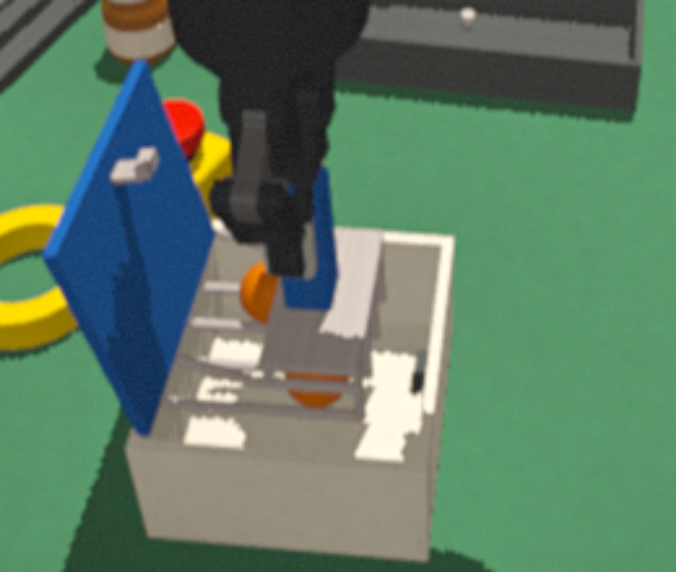

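View pics/w17.png

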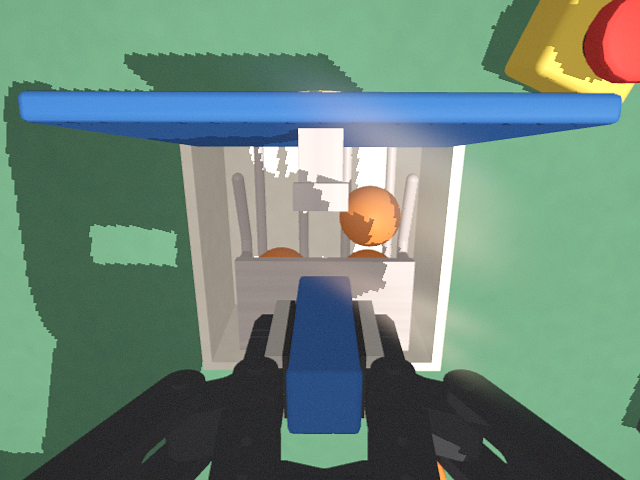

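Part of this didn't go to plan. The scoop slid over the rim instead of pivoting fully: it's now inside the box, nose against the far wall, only about 4° nose-down, with balls still in it. The far wall gives a better lever, 96 mm below the grip. I'll ease to the lightest grip and push forward, so the nose is held and the scoop pitches nose-down.

```bash
python3 -m crank '{"slide":[[0,0,0],[0.003,0,0],[0.007,0,0],[0.011,0,0],[0.015,0,0],[0.019,0,0],[0.022,0,0],[0.023,0,0]],"roll":[0,0,0,0,0,0,0,0],"grip":[0.01,0.01,0.01,0.01,0.01,0.01,0.01,0.01]}' 20
python3 - <<'E'
from tip import *
p=get_image("side"); cv2.imwrite("pics/s18.png",cv2.resize(p["frame"][260:480,140:400,::-1],None,fx=2.6,fy=2.6))
p=get_image("wrist"); cv2.imwrite("pics/w18.png",p["frame"][:,:,::-1])
s=observe();R=np.array(s["tool_rot"]); P=np.array(s["position"])
print(s["time_s"],P,s["ft_force"],s["wrist_torque"])
E
```

```text
time_s: 21.15
position: [0.5666, 0.2755, 0.1267]
tool_rot: [[0.961, 0.275, -0.007], [0.275, -0.961, -0.002], [-0.007, -0.0, -1.0]]
ft_force: [-9.2, -2.2, 0.7]
grip_width: 0.0209
21.25 [0.56643717 0.27544404 0.12657753] [-7.70743093 -1.28600414 -1.01202476] [-0.4530486   1.91100561  0.00635554]
```

View pics/s18.png

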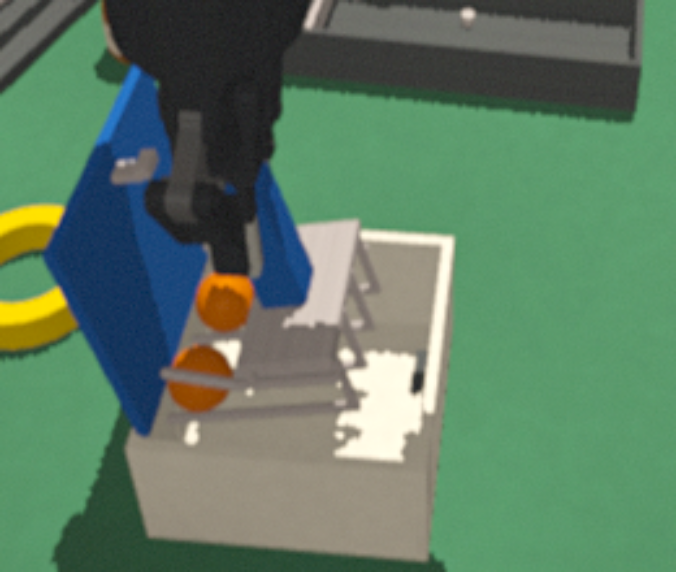

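View pics/w18.png

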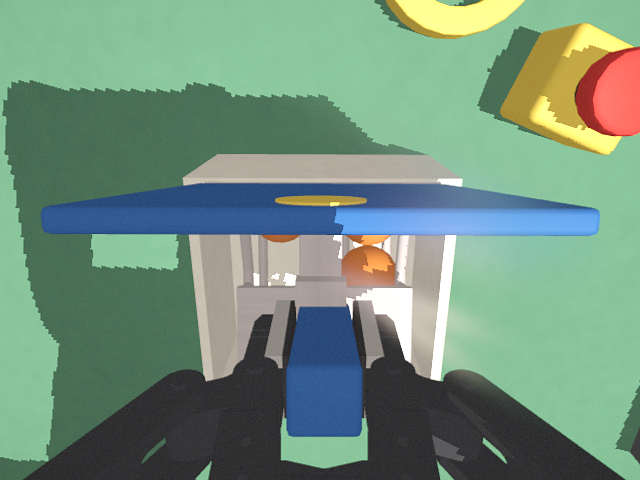

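The scoop is now clearly nose-down (roughly 13°), with the balls at the nose against the far wall. I'll raise slightly and draw back so they roll off the nose.

```bash
python3 -m crank '{"slide":[[-0.003,0,-0.005],[-0.008,0,-0.012],[-0.014,0,-0.019],[-0.021,0,-0.023],[-0.029,0,-0.024],[-0.037,0,-0.024],[-0.044,0,-0.024],[-0.048,0,-0.024]],"roll":[0,0,0,0,0,0,0,0],"grip":[0.01,0.01,0.01,0.01,0.01,0.01,0.01,0.01]}' 80
python3 - <<'E'
from tip import *
p=get_image("side"); cv2.imwrite("pics/s19.png",cv2.resize(p["frame"][260:480,140:400,::-1],None,fx=2.6,fy=2.6))
p=get_image("wrist"); cv2.imwrite("pics/w19.png",p["frame"][:,:,::-1])
s=observe();R=np.array(s["tool_rot"]); P=np.array(s["position"])
print(s["time_s"],P,s["ft_force"],s["wrist_torque"])
E
```

```text
time_s: 22.05
position: [0.5214, 0.2624, 0.1519]
tool_rot: [[0.961, 0.275, 0.0], [0.275, -0.961, 0.0], [0.0, -0.0, -1.0]]
ft_force: [0.0, -0.5, -1.7]
grip_width: 0.021
22.15 [0.52165373 0.26250965 0.151925  ] [ 0.15173353  0.50860673 -2.30514128] [-0.03296886  0.00947071 -0.01604785]
```

View pics/s19.png

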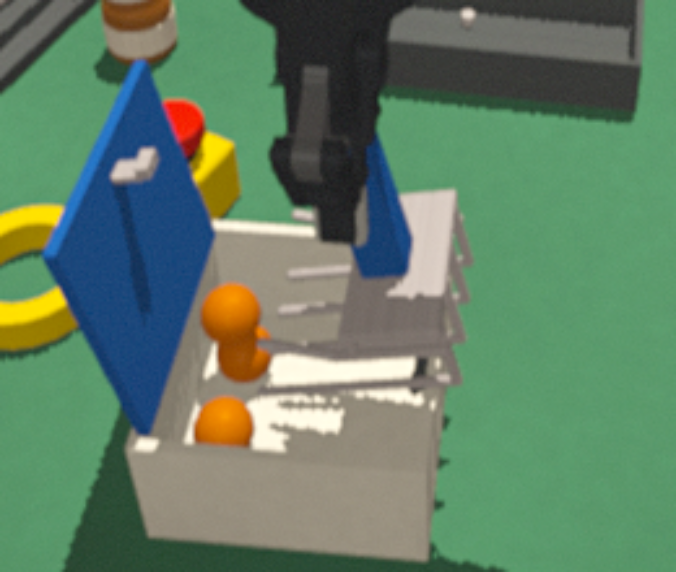

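View pics/w19.png

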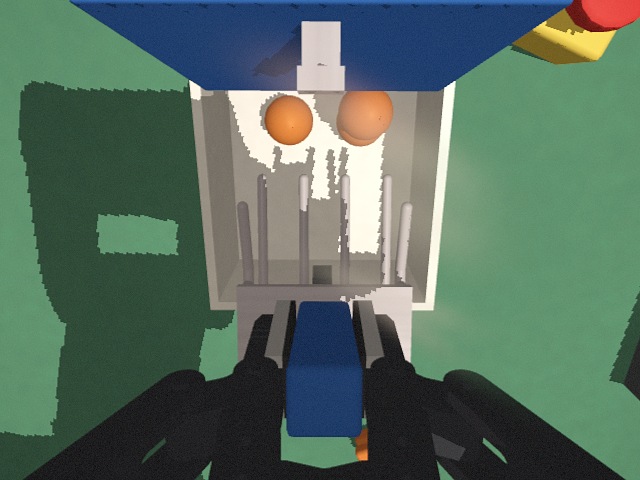

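All three balls dropped off the nose into the box, and the scoop is empty. Lifting clear and heading back toward the mat.

```bash
python3 -m crank '{"slide":[[0,0,-0.025],[-0.01,0,-0.055],[-0.03,0.015,-0.07],[-0.055,0.045,-0.07],[-0.08,0.08,-0.07],[-0.1,0.115,-0.07],[-0.12,0.15,-0.07],[-0.137,0.18,-0.07]],"roll":[0,0,0,0.03,0.07,0.12,0.17,0.227],"grip":[0.01,0.01,0.01,0.01,0.01,0.01,0.01,0.01]}'
python3 - <<'E'
from tip import *
p=get_image("side"); cv2.imwrite("pics/s20.png",p["frame"][:,:,::-1])
s=observe();R=np.array(s["tool_rot"]); P=np.array(s["position"])
print(s["time_s"],P,np.degrees(np.arctan2(R[1,0],R[0,0])), R.T@(np.array([.485,-.325,.2])-P))
E
```

```text
time_s: 22.95
position: [0.4395, 0.0502, 0.222]
tool_rot: [[0.999, 0.049, 0.001], [0.049, -0.999, -0.0], [0.001, 0.0, -1.0]]
ft_force: [0.5, -0.3, -0.7]
grip_width: 0.0205
23.0 [0.43894066 0.04693597 0.22197464] 2.526733292310744 [0.02962105 0.37355406 0.02281818]
```

View pics/s20.png

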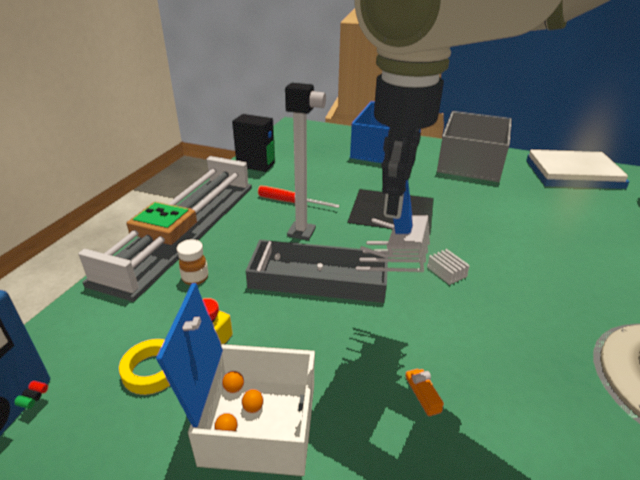

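The side view shows all three balls resting in the box at (233,381), (252,400) and (227,423), with the lid open. On to the mat.

```bash
python3 -m crank '{"slide":[[0.0,0.04,0],[0.004,0.088,0],[0.008,0.136,0],[0.013,0.184,0],[0.018,0.232,0],[0.023,0.28,0],[0.027,0.325,0],[0.029,0.36,0]],"roll":[0,0,0,0,0,0,0,0],"grip":[0.01,0.01,0.01,0.01,0.01,0.01,0.01,0.01]}'
python3 - <<'E'
from tip import *
p=get_image("side");p=get_image("side"); cv2.imwrite("pics/s21.png",cv2.resize(p["frame"][100:260,320:480,::-1],None,fx=3.7,fy=3.7))
p=get_image("wrist"); cv2.imwrite("pics/w21.png",p["frame"][:,:,::-1])
s=observe();R=np.array(s["tool_rot"]); P=np.array(s["position"])
print(s["time_s"],P,np.degrees(np.arctan2(R[1,0],R[0,0])), R.T@(np.array([.485,-.325,.2])-P),[ (a,tips(p,P,R,0,np.radians(a)).round(0)[0].tolist()) for a in (-9,-12,-15,-18)])
E
```

```text
time_s: 23.8
position: [0.4877, -0.3091, 0.2215]
tool_rot: [[0.999, 0.051, 0.0], [0.051, -0.999, -0.0], [0.0, 0.0, -1.0]]
ft_force: [-0.0, 0.9, -1.0]
grip_width: 0.0207
23.95 [ 0.48745751 -0.30815769  0.22097804] 2.820394735800711 [-0.00327467  0.01670969  0.02097245] [(-9, [255.0, 152.0]), (-12, [256.0, 162.0]), (-15, [257.0, 172.0]), (-18, [258.0, 181.0])]
```

View pics/s21.png

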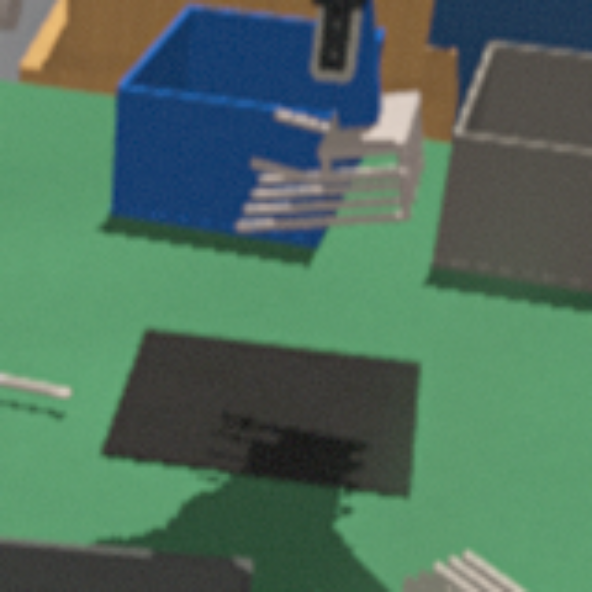

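View pics/w21.png

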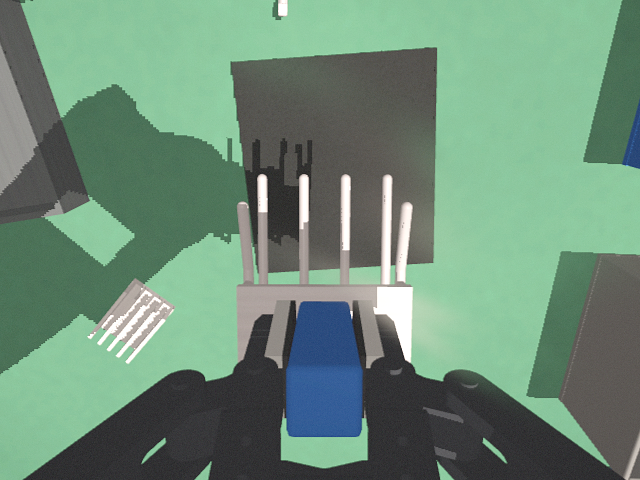

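The scoop hangs about 16° nose-down. I'll compute the mat centre from its corners, then plan a touchdown that rolls the scoop flat about its nose.

Run:
```python
from h import *
p=get_image("wrist"); s=observe();R=np.array(s["tool_rot"]); P=np.array(s["position"])
c=np.array([ray(p,u,v,.003) for u,v in ((232,62),(436,48),(433,263),(247,272))])
print(c[:,:2].round(4),c.mean(0),[np.linalg.norm(c[i]-c[i-1]).round(3) for i in range(4)])
print("P",P,s["time_s"]); ex=R[:,0]
f=c.mean(0)-.02*ex; f[2]=.080
print("final grip TCP tool delta",R.T@(f-P),"start(+30mm, z .097)",R.T@(f+.030*ex+np.array([0,0,.017])-P))
```

```text
[[ 0.5857 -0.2324]
 [ 0.6036 -0.3891]
 [ 0.4256 -0.4104]
 [ 0.4083 -0.2427]] [ 0.50577029 -0.31865029  0.003     ] [np.float64(0.178), np.float64(0.158), np.float64(0.179), np.float64(0.169)]
P [ 0.48745267 -0.30667813  0.22129235] 24.0
final grip TCP tool delta [-0.00225486  0.01298846  0.14128382] start(+30mm, z .097) [0.02773818 0.01297603 0.12428383]
```

```bash
python3 -m crank '{"slide":[[0.01,0.006,0.03],[0.02,0.013,0.065],[0.028,0.013,0.095],[0.028,0.013,0.112],[0.028,0.013,0.12],[0.028,0.013,0.122],[0.028,0.013,0.122],[0.028,0.013,0.122]],"roll":[0,0,0,0,0,0,0,0],"grip":[0.01,0.01,0.01,0.01,0.01,0.01,0.01,0.01]}'
python3 - <<'E'
from tip import *
s=observe();print(s["time_s"],s["position"],s["ft_force"])
p=get_image("side"); cv2.imwrite("pics/s22.png",cv2.resize(p["frame"][100:260,320:480,::-1],None,fx=3.7,fy=3.7))
E
```

```text
time_s: 24.8
position: [0.5165, -0.3179, 0.1011]
tool_rot: [[0.999, 0.052, 0.002], [0.052, -0.999, -0.001], [0.002, 0.002, -1.0]]
ft_force: [-0.3, -0.8, -0.3]
grip_width: 0.0209
24.8 [ 0.5164983  -0.31786563  0.10111025] [-0.30058689 -0.7845695  -0.31354134]
```

View pics/s22.png

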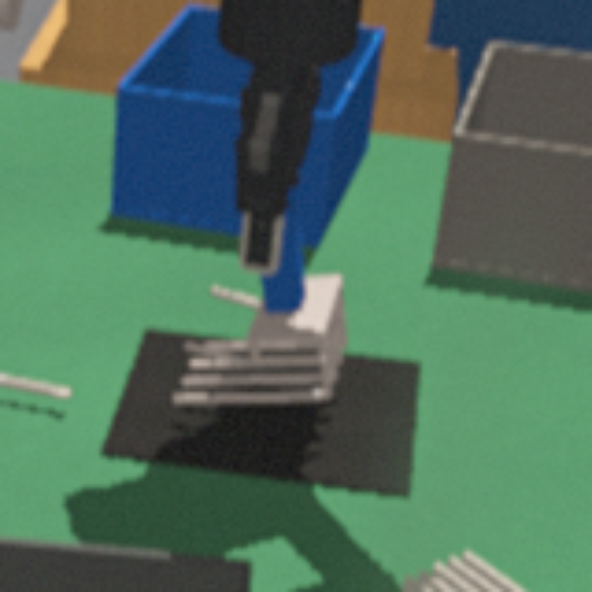

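```bash
python3 -m crank '{"slide":[[0,0,0.005],[-0.006,0,0.0083],[-0.0125,0,0.0115],[-0.0175,0,0.014],[-0.0215,0,0.0163],[-0.026,0,0.019],[-0.03,0,0.0217],[-0.03,0,0.0225]],"roll":[0,0,0,0,0,0,0,0],"grip":[0.01,0.01,0.01,0.01,0.01,0.01,0.01,0.01]}' 20
python3 - <<'E'
from tip import *
p=get_image("side"); cv2.imwrite("pics/s23.png",cv2.resize(p["frame"][100:260,320:480,::-1],None,fx=3.7,fy=3.7))
p=get_image("wrist"); cv2.imwrite("pics/w23.png",p["frame"][:,:,::-1])
s=observe();R=np.array(s["tool_rot"]); P=np.array(s["position"])
print(s["time_s"],s["position"],s["ft_force"],s["wrist_torque"],[ (a,tips(p,P,R,0,np.radians(a)).round(0)[0].tolist()) for a in (-6,-3,0,3)])
E
```

```text
time_s: 25.65
position: [0.4861, -0.3201, 0.0801]
tool_rot: [[0.999, 0.051, 0.003], [0.051, -0.999, -0.003], [0.003, 0.003, -1.0]]
ft_force: [-6.6, 4.5, 25.6]
grip_width: 0.0211
25.75 [ 0.48617701 -0.32003996  0.08019958] [-5.92960167  1.89282182 20.78256696] [0.74877586 0.38761297 0.14497103] [(-6, [258.0, 143.0]), (-3, [257.0, 133.0]), (0, [255.0, 123.0]), (3, [254.0, 113.0])]
```

View pics/s23.png

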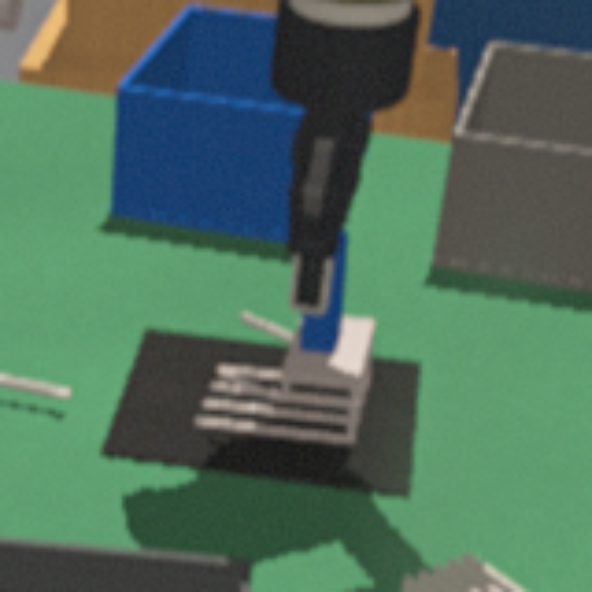

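View pics/w23.png

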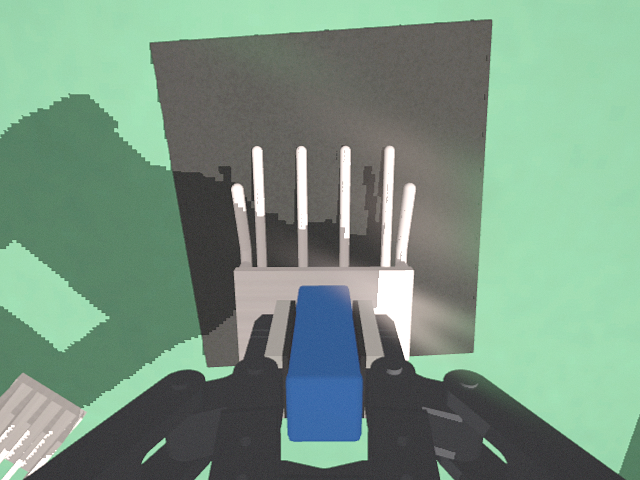

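It's still about 7° nose-down with 20 N of load, and the nose is on the mat. I'll unload slightly and open; the rear only has about 1 cm to drop onto the rubber.

```bash
python3 -m crank '{"slide":[[0,0,-0.001],[0,0,-0.002],[0,0,-0.002],[0,0,-0.002],[0,0,-0.002],[0,0,-0.002],[0,0,-0.002],[0,0,-0.002]],"roll":[0,0,0,0,0,0,0,0],"grip":[0.01,0.01,0.03,0.04,0.05,0.06,0.07,0.08]}' 20
python3 - <<'E'
from tip import *
p=get_image("side"); cv2.imwrite("pics/s24.png",cv2.resize(p["frame"][100:260,320:480,::-1],None,fx=3.7,fy=3.7))
p=get_image("wrist"); cv2.imwrite("pics/w24.png",p["frame"][:,:,::-1])
s=observe();R=np.array(s["tool_rot"]); P=np.array(s["position"])
print(s["time_s"],s["position"],s["ft_force"],s["grip_width"],[ (a,tips(p,P,R,0,np.radians(a)).round(0)[0].tolist()) for a in (-3,0,3)])
E
```

```text
time_s: 26.55
position: [0.4861, -0.3192, 0.0792]
tool_rot: [[0.999, 0.052, -0.0], [0.052, -0.999, 0.0], [-0.0, -0.0, -1.0]]
ft_force: [0.9, -0.6, 0.2]
grip_width: 0.0799
26.65 [ 0.48616428 -0.3192508   0.07927747] [ 0.49906348 -0.94959379  0.1068497 ] 0.07999965072514688 [(-3, [257.0, 133.0]), (0, [255.0, 123.0]), (3, [254.0, 114.0])]
```

View pics/s24.png

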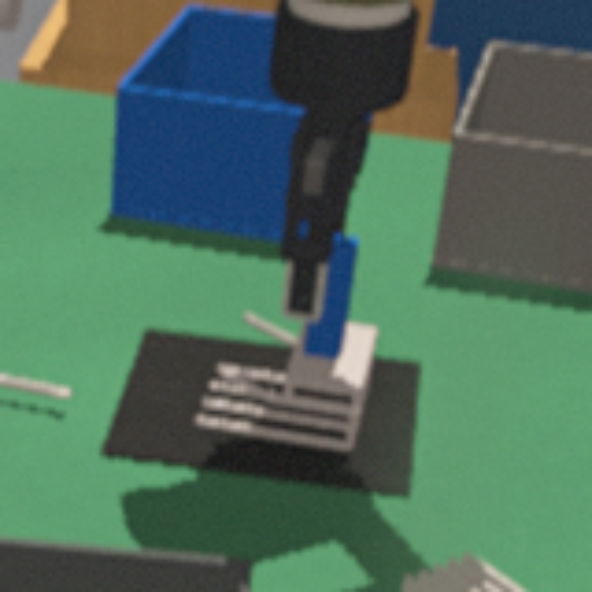

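View pics/w24.png

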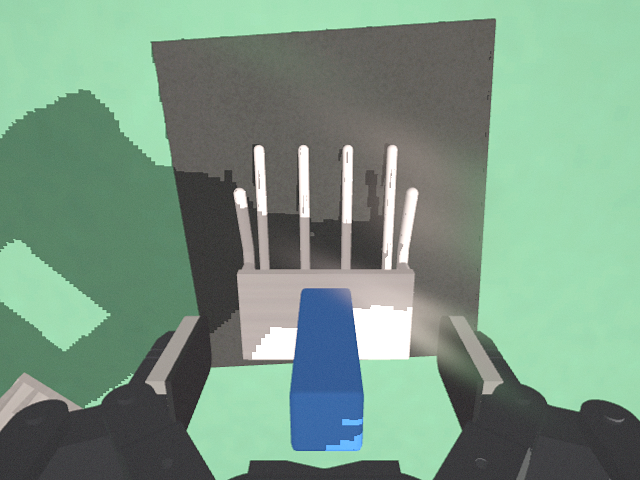

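The scoop stands flat near the middle of the mat, fingers clear. Retreating straight up.

```bash
python3 -m crank '{"slide":[[0,0,-0.015],[0,0,-0.04],[0,0,-0.075],[0,0,-0.11],[0,0,-0.145],[0,0,-0.17],[0,0,-0.18],[0,0,-0.18]],"roll":[0,0,0,0,0,0,0,0],"grip":[0.085,0.085,0.085,0.085,0.085,0.085,0.085,0.085]}'
python3 -m crank '{"slide":[[-0.02,-0.01,0],[-0.04,-0.03,0],[-0.06,-0.06,0],[-0.08,-0.09,0],[-0.09,-0.12,0],[-0.09,-0.13,0],[-0.09,-0.13,0],[-0.09,-0.13,0]],"roll":[0,0,0,0,0,0,0,0],"grip":[0.085,0.085,0.085,0.085,0.085,0.085,0.085,0.085]}'
python3 - <<'E'
from tip import *
for n in ("side","scene","wrist"):
    p=get_image(n); cv2.imwrite(f"pics/{n}25.png",p["frame"][:,:,::-1])
    if n=="scene": sc=p
    if n=="side": sd=p
s=observe(); print(s["time_s"],s["position"])
for n,p in (("scene",sc),("side",sd)):
    r=silhouettes("scoop",p); print(n,[(round(float(d["confidence"]),2),np.round(d["box"]).tolist()) for d in r[:2]])
    im=p["frame"].astype(int); m=(im[...,2]>150)&(im[...,0]<80)&(im[...,1]<150)
    roi=np.zeros_like(m); 
    if n=="scene": roi[115:150,190:245]=1
    else: roi[145:190,380:440]=1
    v,u=np.nonzero(m&roi); print(len(u), ray(p,u.mean(),v.mean(),.119) if len(u) else None)
E
```

```text
time_s: 27.45
position: [0.4863, -0.3194, 0.26]
tool_rot: [[0.999, 0.052, 0.001], [0.052, -0.999, -0.001], [0.001, 0.001, -1.0]]
ft_force: [-0.2, -0.6, -1.4]
grip_width: 0.0852
time_s: 28.25
position: [0.3899, -0.1947, 0.2586]
tool_rot: [[0.999, 0.052, -0.001], [0.052, -0.999, 0.0], [-0.001, -0.0, -1.0]]
ft_force: [0.1, 0.7, -0.3]
grip_width: 0.085
28.4 [ 0.38987674 -0.19493232  0.25879871]
scene [(0.83, [230.0, 153.0, 47.0, 53.0])]
71 [ 0.4731397  -0.31876753  0.119     ]
side [(0.84, [398.0, 193.0, 47.0, 57.0])]
52 [ 0.47326985 -0.31932861  0.119     ]
```

View pics/side25.png

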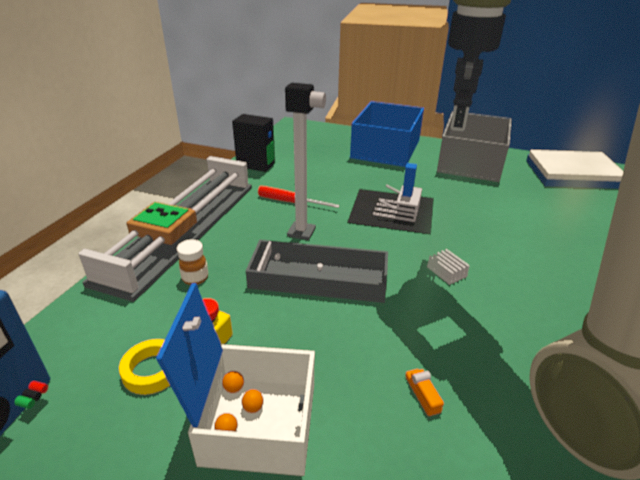

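View pics/scene25.png

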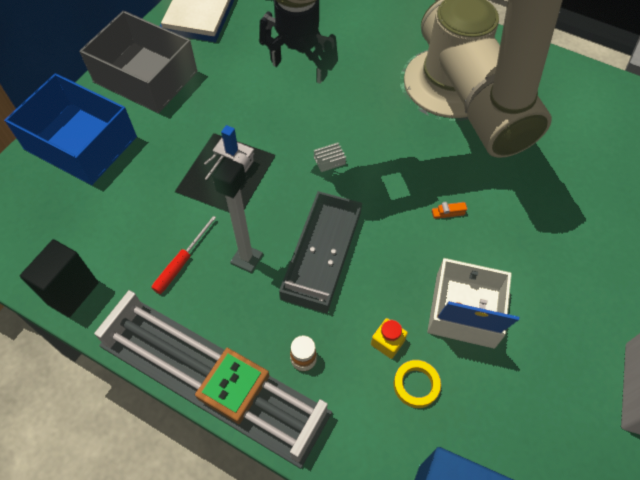

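View pics/wrist25.png

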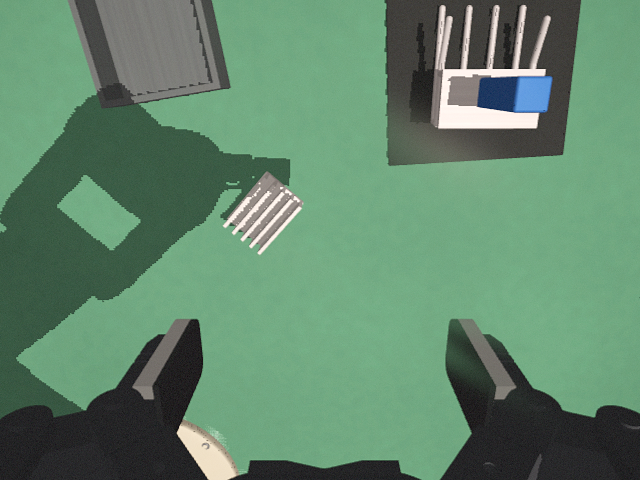

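Run:
```python
import cv2
a=cv2.imread("pics/scene25.png"); b=cv2.imread("pics/side25.png")
cv2.imwrite("pics/c25.png",cv2.resize(a[185:315,270:370],None,fx=4.4,fy=4.4,interpolation=cv2.INTER_CUBIC))
```

```text
(no output)
```

View pics/c25.png

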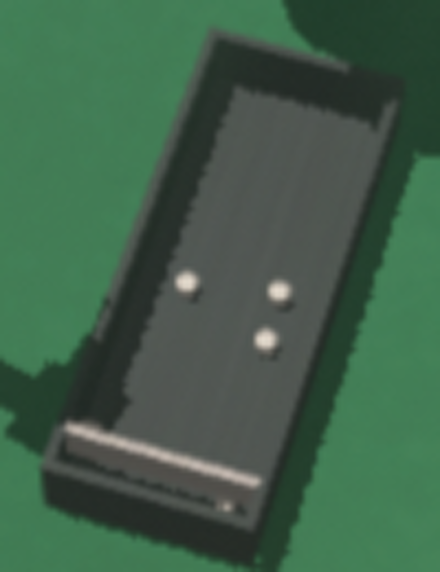

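Three slugs stand in the middle of the tray and one is in the pocket at crop (225,505). The fifth lay by the right wall near the bar in the picture taken after lifting, and is now in shadow. Everything else is in place, so I'm handing in.

```bash
python3 -c "
from rig import *
print(close_job()); print(observe()['time_s'])"
```

```text
the job is handed in; nothing more can be done
None
the job is handed in; nothing more can be done
```

The job is done and handed in at about 28.4 s of the 72 s allowed; no verdict was reported.

**What I did:** I pressed the lid at its yellow spot and it sprang open. I took the scoop by its handle, pushed it along the tray to the bar, and lifted the three balls together. I tilted it nose-up by levering its wires on the bar, carried the balls to the box and tipped them in. Then I set the scoop flat on the mat.

**What went off plan:**
- **Wedged slug:** a slug caught between the scoop and the tray wall, so I moved the scoop about 4 mm sideways and it dropped free.
- **First tip:** the scoop slid over the box rim into the box instead of pivoting. I pushed its nose against the far inner wall to tilt it down, then drew back so the balls rolled off. At most about 20 N showed at the wrist, mostly from levering on the bar, box and mat.
- **Setting down:** the scoop was still about 7° nose-down on the mat when I opened the gripper, and it settled flat.

**Last checks:**
- **Balls and lid:** all three balls lie in the box and the lid stands open.
- **Scoop:** it stands upright, with its origin about 13 mm from the mat centre I measured. Two cameras agree on the handle top to within 1 mm.
- **Slugs:** four of the five are visible in the tray. The fifth, by the right wall near the bar, was in shadow at the end; I last saw it in the tray just after the lift.
- **Bystanders, camera stand and stop button:** they look unmoved in the pictures, but I did not measure them.

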